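# Pin the phone shelf back onto its hinge bracket

### The arm

A 7-joint arm with a two-finger parallel gripper is mounted at the origin on the work surface. World frame = base frame: x ahead of the robot, y to its left, z up, the work surface at z = 0. Lengths are in m, angles in rad, forces in N, time in s.
With the tool pointing down it reaches from about 0.425 to 0.925 m from the base axis. Payload 6.8 kg.
Tool frame: the origin (TCP) lies at the very end of the fingers, on their centre line; the grasp point (between the pads) lies bot.hold_point_z behind it (bot.hold_point_z is the distance from the TCP to the grasp point, in m); x points along the fingers, z is the direction in which the jaws open and shut, and the axes are right-handed (so a half turn about x gives the same grasp; the last joint's range is limited). The gripper opens to 85 mm and grips with 20 to 120 N. Pads are 22 mm wide; open, the fingers measure 114 mm over their backs; the gripper's body (76 mm by 85 mm) begins 54 mm behind the grasp point. The pads swing forward as they close: fully open they stand 13 mm farther back than shut.
Start: joints at [1.02, 0.477, 0.022, 1.555, -0.011, 1.109, -0.083], TCP at [0.289, -0.61, 0.231] pointing down, gripper open.
Joint ranges: [-2.96, 2.96], [-0.34, 2.1], [-1.41, 1.46], [0.24, 2.44], [-1.37, 4.51], [0.17, 1.92], [-2.96, 2.96]. Speed limits (rad/s): [2.39, 2.39, 3.14, 3.14, 3.14, 3.14, 3.14].

### API

Orientations are given as a unit quaternion [w, x, y, z].
In Python, from station import bot gives the robot as it stands.
- The arm moves only by the tool drive_tool, never from a script. Its arguments are lists of equal length, an entry for each row: "slide": the shift along the world's x, y, z in mm, a list of three; "turn": the turn, a rotation vector about the world's x, y, z in rad, a list of three; "gripper": the opening, from 0 (shut) to 1 (fully open). A call has 1 to 10 rows; each row is the pose to reach, as a shift and turn from the pose measured when the call began; what a row does not reach only later rows make up. A row lasts 1/10 s, in which the tool goes at most 50 mm and 8.59 degrees, less where a joint would pass 70% of its speed; a pose out of reach is approached as far as the arm can. A call with a gripper value outside its range is refused whole. The fingers move at their own pace and stop on an object; "squeeze" is the grip in N (left out, the last holds). Time passes only in rows, so rows that repeat a pose let the fingers close. It gives the time, the measured TCP pose, the force and the opening at its end, in the units of the state.
- bot.get_obs(): the state, without advancing time (a new reading comes with each control period).
- bot.read_camera(name): name is "scene" or "top" or "wrist"; returns a dict with "color" (480x640x3 uint8, red, green, blue), "fovy" (degrees; the focal length in pixels is half the picture's height over the tangent of half this angle, whatever the lens; pixels are square), "cx", "cy" (the principal point, pixels), "R" (3x3) and "t" (3): a world point X has camera coordinates R X + t. Camera axes: x right, y down, z forward; pixel columns grow to the right and rows downward; lengths in m; the calibration is good to about 2 mm. The wrist camera is an equidistant fisheye: a pixel r from the principal point sees the ray r / f radians off the axis. A picture is of the moment at which its call begins. There is no depth.
- bot.hand_in(): hands the job in, once; it reports no verdict.
The state is a dict: "t": time; "q": joint angles; "joint_vel": joint speeds; "joint_torque": joint torques, N m; "eef_pos": TCP position; "tool_rot": TCP orientation; "contact_force": force on the tool from outside, world axes, zero at the start; "torque": the same for the moment, N m; "gripper_width": opening from 0.0 (shut) to 1.0 (fully open).
Only numpy, scipy, OpenCV 4.12 (cv2) and the standard library are available. Lean on these libraries where they do the work, as an engineer would, in place of code of your own. Each camera call takes 0.05 s, during which the arm holds its last target.

### The job

Slide the loose white phone shelf across the desk until its eye is fully home between the two knuckles of the hinge bracket, then take the red-handled hinge pin from the wooden block and push it straight down through all the knuckles until its collar rests on the brass seat ring on top of the bracket, and let go. Push gently (the pin never with more than about 15 N), and leave the marker and the other things on the desk where they are.

Things in the scene. Friction and masses are not known exactly. Their poses are not given: they have to be found in the camera images.
- bracket: Fixed hinge bracket: aluminium lower (0-24 mm above desk) and upper (42-58 mm) knuckles, 36 mm (x) by 60 mm (y), dark steel column behind. One vertical 12 mm hole through both. Origin on the desk on the hole's axis, z up, +x out of the open mouth. Takes at most 20 N of push from the pin, 30 N from shelf or robot.
- bracket_mouth (a point): Centre of the hole at the upper knuckle's top face, 58 mm above the desk. Round it is a brass seat ring (24 mm outside, 16 mm inside), screw-set to stand 2 to 13 mm proud of that face, a new unmeasured height each time. The pin is home when its collar rests on this ring, so feel for it.
- bracket_slot (a point): Bracket axis at mid-height of the slot between the knuckles, 33 mm above the desk. The eye slides in along the bracket's -x between cheeks 38.4 mm apart, flared plates (40 mm high) widen this to 70 mm at x = 47 mm; it stops on the back column with its hole on the axis. 1 mm side play.
- shelf: Loose phone shelf (other hinge half), 0.5-0.8 kg, on four rubber feet: white platform 140 (x) by 150 mm (y), top 38 mm above the desk, centred at x = 120 mm. Origin on the desk under the eye hole's axis, z up, x from eye to platform. Joined, its origin is on the bracket's and x axes agree.
- shelf_eye (a point): Centre of the 12 mm vertical eye hole at the top of the shelf's aluminium tongue, 40 mm above the desk. Tongue 36 mm wide, 14 mm thick, its square end 18 mm beyond the hole's axis at -x. Axes as the shelf.
- shelf_handle (a point): On the shelf's upright black handle: a fin 14 mm thick (y), 40 mm long (x), from 38 to 86 mm above the desk; this point is 66 mm above the desk, 110 mm along the shelf's +x from the eye's axis. Axes as the shelf.
- pin: Loose hinge pin, 70 g, upright in one hole of the wooden block. Steel shaft 10 mm diameter, 58 mm long below the collar, last 8 mm tapered to a 6 mm flat tip; collar 20 mm diameter, 5 mm thick; above it a red grip. Origin at the tip, z up to the grip. Home, the tip is 2 to 13 mm above the desk (by the seat ring).
- pin_grip (a point): On the pin's axis at the red grip (14 mm diameter, 50 mm long), 90 mm above the tip, 32 mm above the collar's underside. Two sprung balls in the bracket's hole, 20 mm above the desk, grip the pin's shaft: passing them takes about 3 to 6 N, so it does not drop home by itself.
- holder: Fixed dark wooden block 140 (x) by 60 (y) by 62 mm high, two 12.5 mm holes at x = +37.5 and -37.5 mm: the pin stands in one, the blue marker in the other, collar or cap on the block's top. Origin: centre of its underside.
- marker: Bystander: blue-capped marker, cap 18 mm diameter, in the block's other hole, its top 120 mm above the desk. Origin at its lower end.
- mug: Bystander: white mug, 80 mm across, 95 mm high. Origin: centre of its underside.
- stapler: Bystander: blue and black stapler, 140 mm long, 50 mm high. Origin: centre of its underside.
- notes: Bystander: block of sticky notes, 76 mm square, 38 mm high. Origin: centre of its underside.
- stamp: Bystander: hand stamp, 70 mm high, base 50 by 30 mm. Origin: centre of its underside.
- mouse: Bystander: computer mouse, 105 by 60 mm, 30 mm high. Origin: centre of its underside.

How it is judged:
By the outcome, as a careful person would: the job done as asked, in the order asked, and still so for the second after the job is handed in, with the robot touching nothing.
It also fails if it takes over 67 s, if anything falls off the work surface, if the arm or the gripper's body presses on something with over 40 N, if the wrist force passes 120 N, or if a joint passes its speed limit or range.

## Working session

There is one attempt and no reset: what is moved stays moved. The work goes in short steps, Python scripts to look and compute and a tool call to move; the robot and the scene stay as the last step left them, time stands still between calls to the robot, and variables do not carry over. Pictures are saved under pics/ and viewed, and the job is handed in when it is done.

Besides the shell and the picture viewer there is one more tool, called after "Call:" in YAML: its name, and indented under it one key for each argument. drive_tool: Moves the arm, as the interface text tells. Its arguments: {"type":"object","properties":{"slide":{"type":"array"},"turn":{"type":"array"},"gripper":{"type":"array"},"squeeze":{"type":"number"}},"required":["slide","turn","gripper"]}

```bash
ls; mkdir -p pics
cat > h.py <<'E'
import numpy as np, cv2
from station import bot
def snap(name,fn):
    c=bot.read_camera(name); cv2.imwrite('pics/'+fn+'.png',c['color'][:,:,::-1]); 
    np.savez('pics/'+fn+'.npz',**{k:c[k] for k in c})
    return c
def load(fn): return dict(np.load('pics/'+fn+'.npz'))
def f(c): return 240/np.tan(np.radians(float(c['fovy']))/2)
def proj(c,X,fish=False):
    p=np.asarray(c['R'])@np.asarray(X,float)+c['t']
    if fish:
        th=np.arctan2(np.hypot(p[0],p[1]),p[2]); r=th*f(c); n=np.hypot(p[0],p[1])+1e-12
        return np.array([c['cx']+r*p[0]/n,c['cy']+r*p[1]/n])
    return np.array([c['cx']+f(c)*p[0]/p[2],c['cy']+f(c)*p[1]/p[2]])
def ray(c,uv,fish=False):
    d=np.array([uv[0]-c['cx'],uv[1]-c['cy']],float)/f(c)
    if fish:
        r=np.hypot(*d); v=np.array([*(d/r*np.sin(r)),np.cos(r)]) if r>0 else np.array([0,0,1.])
    else: v=np.array([*d,1.])
    R=np.asarray(c['R']); return -R.T@c['t'], R.T@v
def onz(c,uv,z,fish=False):
    o,d=ray(c,uv,fish); return o+d*(z-o[2])/d[2]
def crop(fn,x0,y0,w,h,s,out):
    im=cv2.imread('pics/'+fn+'.png')[y0:y0+h,x0:x0+w]
    cv2.imwrite('pics/'+out+'.png',cv2.resize(im,None,fx=s,fy=s,interpolation=cv2.INTER_CUBIC))
E
python3 - <<'E'
from h import *
for n in('scene','top','wrist'):
    c=snap(n,n+'0'); print(n,c['fovy'],c['cx'],c['cy'],(-np.asarray(c['R']).T@c['t']).round(3))
    print(np.round(c['R'],3))
print(bot.get_obs(),bot.hold_point_z)
E
```

```text
pics
scene 46.668260454794336 324.66761265689604 231.50916748840274 [1.255 0.022 1.001]
[[ 0.012  1.    -0.01 ]
 [ 0.778 -0.015 -0.628]
 [-0.628 -0.001 -0.778]]
top 47.365532845886975 312.8553019279481 242.37889981533314 [ 0.331 -0.002  1.519]
[[-0.019 -1.    -0.013]
 [-0.994  0.021 -0.111]
 [ 0.112  0.011 -0.994]]
wrist 65.70646984690485 312.04199695403616 244.24746723195554 [ 0.355 -0.578  0.373]
[[ 0.428 -0.904 -0.002]
 [-0.865 -0.41   0.289]
 [-0.261 -0.122 -0.957]]
{'t': 0.15, 'q': array([ 1.01988631,  0.4776332 ,  0.02232136,  1.55619006, -0.01148027,
        1.10927377, -0.08311718]), 'joint_vel': array([ 0.00043296, -0.00356949,  0.0013393 , -0.00323662,  0.00058438,
        0.00055155,  0.00017308]), 'joint_torque': array([ 2.94686281e-03, -5.96926045e+01,  1.61021981e+00, -2.81489718e+01,
        1.26742155e-02,  6.49000460e-03,  3.64772916e-05]), 'eef_pos': array([ 0.28904303, -0.60950143,  0.23054763]), 'tool_rot': array([ 0.59717169,  0.37821382,  0.59803063, -0.37775606]), 'contact_force': array([-0.246839  ,  0.30898575,  1.22167332]), 'torque': array([-0.01524653, -0.0124661 ,  0.00680811]), 'gripper_width': 1.000428221314946} 0.0187
```

View pics/scene0.png

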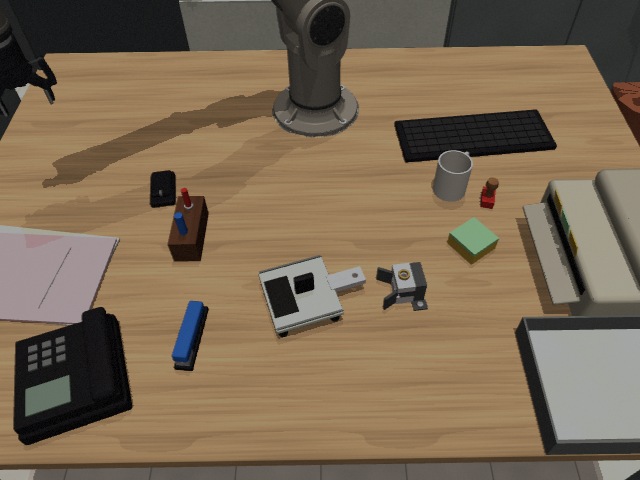

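View pics/top0.png

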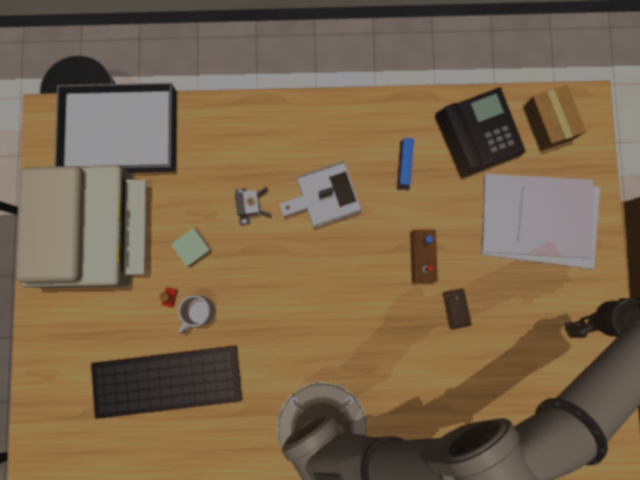

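View pics/wrist0.png

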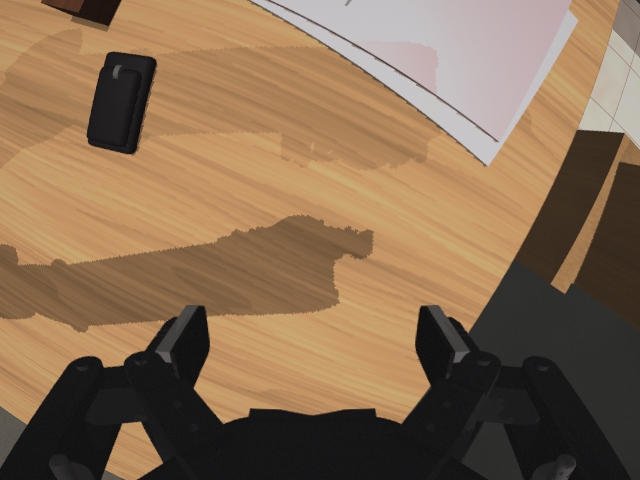

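Run:
```python
from h import *
crop('scene0',250,230,190,115,4,'s0c')
crop('top0',220,150,150,90,5,'t0c')
crop('scene0',140,160,80,120,5,'s0h')
crop('top0',395,210,60,90,6,'t0h')
```

```text
(no output)
```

View pics/s0c.png

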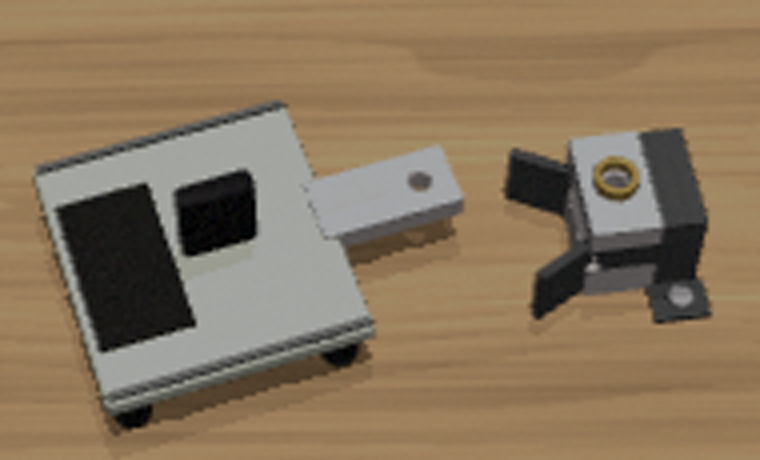

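View pics/t0c.png

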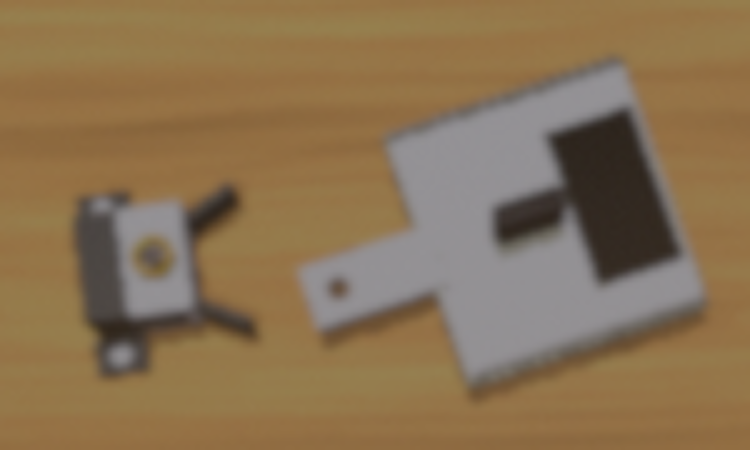

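View pics/s0h.png

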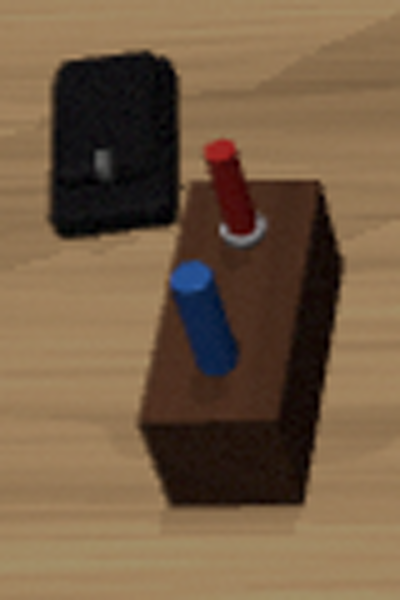

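View pics/t0h.png

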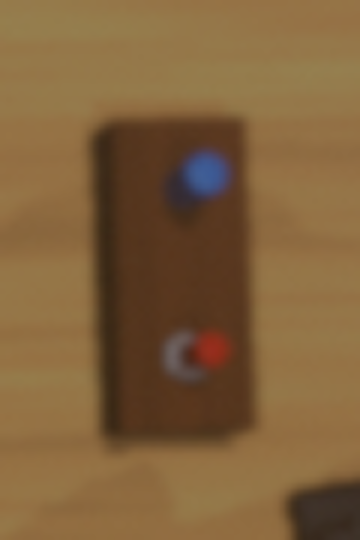

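Run:
```python
from h import *
s=load('scene0');t=load('top0')
S=lambda u,v:(250+(u+.5)/4-.5,230+(v+.5)/4-.5)
T=lambda u,v:(220+(u+.5)/5-.5,150+(v+.5)/5-.5)
def tri(a,b):
    A=[];B=[]
    for c,uv in((s,a),(t,b)):
        o,d=ray(c,uv); d/=np.linalg.norm(d); P=np.eye(3)-np.outer(d,d); A.append(P);B.append(P@o)
    return np.linalg.lstsq(np.vstack(A),np.hstack(B),rcond=None)[0]
m=lambda x:(np.asarray(x)*1000).round(1)
print('ring tri',m(tri(S(616,177),T(153,257))))
for z in(.060,.065,.071):print('ring s,t',z,m(onz(s,S(616,177),z)),m(onz(t,T(153,257),z)))
print('eye tri',m(tri(S(420,181),T(338,288))),'s',m(onz(s,S(420,181),.04)),'t',m(onz(t,T(338,288),.04)))
def seg(c,a,b,z):
    p=onz(c,a,z);q=onz(c,b,z);d=q-p;print(m(p),m(q),m(np.linalg.norm(d)),np.degrees(np.arctan2(d[1],d[0])).round(1))
print('shelf edges')
seg(s,S(38,168),S(282,103),.038); seg(s,S(108,395),S(372,322),.038);seg(s,S(38,168),S(108,395),.038);seg(s,S(282,103),S(372,322),.038)
seg(t,T(387,138),T(621,58),.038);seg(t,T(470,385),T(706,303),.038);seg(t,T(621,58),T(706,303),.038)
print('tongue');seg(s,S(440,147),S(308,183),.04);seg(s,S(464,200),S(330,239),.04);seg(t,T(298,268),T(405,231),.04)
print('bracket');seg(s,S(571,140),S(585,233),.058);seg(s,S(640,132),S(663,229),.058);seg(s,S(571,140),S(683,129),.058)
seg(t,T(115,207),T(127,325),.058);seg(t,T(184,203),T(196,318),.058);
H=lambda u,v:(140+(u+.5)/5-.5,160+(v+.5)/5-.5); K=lambda u,v:(395+(u+.5)/6-.5,210+(v+.5)/6-.5)
print('pin top',m(tri(H(221,150),K(211,349))),m(onz(s,H(221,150),.119)),m(onz(t,K(211,349),.119)))
print('collar',m(onz(s,H(242,229),.0645)),m(onz(t,K(189,356),.0645)))
print('marker',m(tri(H(191,277),K(206,174))),m(onz(s,H(191,277),.12)),m(onz(t,K(206,174),.12)))
seg(s,H(187,183),H(139,423),.062);seg(s,H(320,183),H(278,423),.062);seg(t,K(110,118),K(120,432),.062);seg(t,K(242,118),K(253,430),.062)
```

```text
ring tri [610.9 181.2  61. ]
ring s,t 0.06 [610.2 181.6  60. ] [611.1 181.1  60. ]
ring s,t 0.065 [613.6 180.8  65. ] [610.1 180.4  65. ]
ring s,t 0.071 [617.7 179.8  71. ] [608.9 179.7  71. ]
eye tri [595.8  82.5  38.1] s [597.1  82.7  40. ] t [595.4  82.1  40. ]
shelf edges
[ 583.8 -117.7   38. ] [543.7  11.   38. ] 134.8 107.3
[719.1 -75.1  38. ] [680.3  55.   38. ] 135.8 106.6
[ 583.8 -117.7   38. ] [719.1 -75.1  38. ] 141.9 17.5
[543.7  11.   38. ] [680.3  55.   38. ] 143.5 17.9
[679.2  53.9  38. ] [721.5 -76.4  38. ] 137.0 -72.0
[540.5  10.8  38. ] [ 583.1 -119.4   38. ] 137.0 -71.9
[721.5 -76.4  38. ] [ 583.1 -119.4   38. ] 144.9 -162.7
tongue
[575.6  94.2  40. ] [597.3  24.2  40. ] 73.3 -72.8
[609.4 104.9  40. ] [632.1  35.   40. ] 73.5 -72.0
[607.  103.9  40. ] [626.4  44.8  40. ] 62.2 -71.9
bracket
[585.2 161.   58. ] [642.5 163.   58. ] 57.4 2.0
[580.7 197.3  58. ] [640.8 202.4  58. ] 60.3 4.9
[585.2 161.   58. ] [579.2 219.8  58. ] 59.1 95.7
[639.5 201.8  58. ] [574.4 195.6  58. ] 65.4 -174.6
[640.9 164.2  58. ] [577.4 158.2  58. ] 63.8 -174.6
pin top [ 416.8 -285.1  115.6] [ 420.1 -283.7  119. ] [ 416.6 -284.6  119. ]
collar [ 417.6 -285.9   64.5] [ 417.1 -285.7   64.5]
marker [ 491.8 -285.9  117.8] [ 493.7 -285.2  120. ] [ 491.6 -285.5  120. ]
[ 386.6 -316.1   62. ] [ 525.6 -315.    62. ] 139.0 0.4
[ 387.9 -254.9   62. ] [ 526.7 -255.4   62. ] 138.9 -0.2
[ 524.3 -255.5   62. ] [ 384.2 -254.4   62. ] 140.1 179.5
[ 523.1 -314.3   62. ] [ 384. -313.   62.] 139.1 179.5
```

```bash
cat >> h.py <<'E'
from scipy.spatial.transform import Rotation as Ro
def state():
    o=bot.get_obs(); q=o['tool_rot']; R=Ro.from_quat([q[1],q[2],q[3],q[0]]).as_matrix()
    z=R[:,2]; yaw=np.degrees(np.arctan2(z[1],z[0]))
    print('t',round(o['t'],2),'tcp',(o['eef_pos']*1000).round(1),'toolx',R[:,0].round(3),'jaw deg',yaw.round(2),'F',o['contact_force'].round(1),'M',o['torque'].round(2),'g',round(o['gripper_width'],3),'q',o['q'].round(2))
    return o,R
E
python3 -c "
from h import *
state()"
```

```text
t 0.15 tcp [ 289.  -609.5  230.5] toolx [-0.001  0.001 -1.   ] jaw deg -64.63 F [-0.2  0.3  1.2] M [-0.02 -0.01  0.01] g 1.0 q [ 1.02  0.48  0.02  1.56 -0.01  1.11 -0.08]
```

Call:
drive_tool:
  slide:
    - [50, 80, 20]
    - [80, 125, 20]
    - [100, 170, 20]
    - [125, 215, 20]
    - [150, 255, 20]
    - [170, 300, 20]
    - [200, 340, 20]
    - [220, 385, 20]
    - [245, 425, 20]
    - [270, 470, 20]
  turn:
    - [0, 0, 0.14]
    - [0, 0, 0.28]
    - [0, 0, 0.42]
    - [0, 0, 0.56]
    - [0, 0, 0.7]
    - [0, 0, 0.84]
    - [0, 0, 0.98]
    - [0, 0, 1.12]
    - [0, 0, 1.26]
    - [0, 0, 1.4]
  gripper: [1, 1, 1, 1, 1, 1, 1, 1, 1, 1]

```text
t: 1.15
eef_pos: [0.5379, -0.1759, 0.2505]
tool_rot: [0.7, -0.098, 0.701, 0.098]
contact_force: [1.1, -0.3, -0.2]
gripper_width: 0.995
```

```bash
python3 -c "
from h import *
state();snap('wrist','w1');state()"
```

```text
t 1.15 tcp [ 537.9 -175.9  250.5] toolx [-0.001 -0.001 -1.   ] jaw deg 15.9 F [ 1.1 -0.3 -0.2] M [-0.03 -0.03  0.03] g 0.995 q [ 0.56  0.31 -0.44  1.77  0.15  1.09  0.35]
t 1.2 tcp [ 542.3 -165.6  251.1] toolx [ 0.002  0.005 -1.   ] jaw deg 16.95 F [3.2 7.3 1.1] M [ 0.38 -0.24 -0.02] g 1.003 q [ 0.55  0.32 -0.45  1.77  0.15  1.09  0.35]
```

View pics/w1.png

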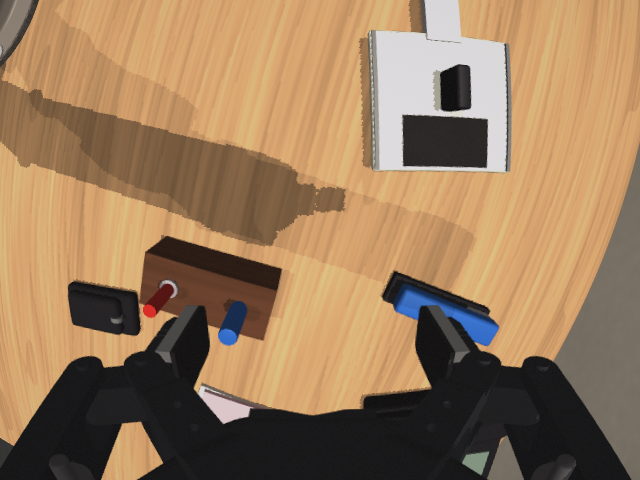

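Call:
drive_tool:
  slide:
    - [25, 40, -15]
    - [50, 80, -30]
    - [70, 115, -50]
    - [82, 136, -60]
    - [87, 143, -60]
    - [87, 143, -60]
  turn:
    - [0, 0, 0.01]
    - [0, 0, 0.013]
    - [0, 0, 0.013]
    - [0, 0, 0.013]
    - [0, 0, 0.013]
    - [0, 0, 0.013]
  gripper: [1, 1, 1, 1, 1, 1]

```text
t: 1.8
eef_pos: [0.6294, -0.0214, 0.1906]
tool_rot: [0.699, -0.108, 0.698, 0.111]
contact_force: [0.0, -0.2, -0.2]
gripper_width: 1.0
```

```bash
python3 -c "
from h import *
c=snap('wrist','w2');state()
for X in [(.6295,-.0224,.086),(.596,.0824,.04),(.6105,.1812,.061)]: print(proj(c,X,1).round(1))"
```

```text
t 1.85 tcp [629.3 -23.4 191.1] toolx [ 0.002  0.004 -1.   ] jaw deg 17.68 F [ 0.1 -0.5 -0.2] M [-0.09  0.02  0.06] g 1.001 q [ 0.28  0.48 -0.47  1.69  0.24  1.03  0.05]
[312. 246.]
[311.9  92.5]
[371.  -20.7]
```

View pics/w2.png

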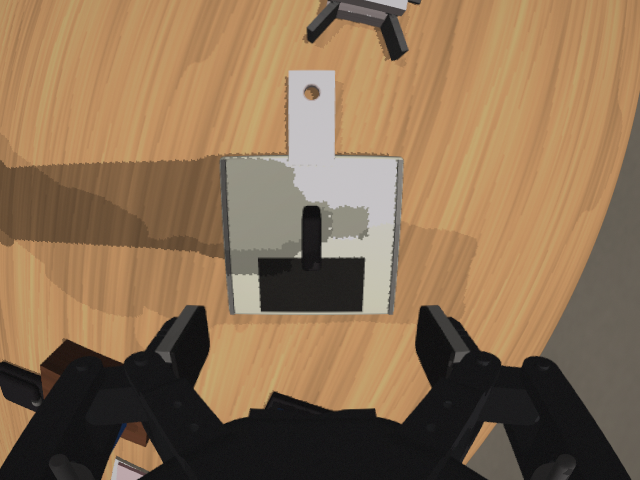

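Call:
drive_tool:
  slide:
    - [0, 0, -40]
    - [0, 0, -80]
    - [0, 1, -115]
    - [0, 1, -135]
    - [0, 1, -141]
    - [0, 1, -141]
    - [0, 1, -141]
    - [0, 1, -141]
    - [0, 1, -141]
    - [0, 1, -141]
  turn:
    - [0, 0, 0]
    - [0, 0, 0]
    - [0, 0, 0]
    - [0, 0, 0]
    - [0, 0, 0]
    - [0, 0, 0]
    - [0, 0, 0]
    - [0, 0, 0]
    - [0, 0, 0]
    - [0, 0, 0]
  gripper: [1, 1, 1, 1, 0.8, 0.6, 0.4, 0.1, 0.1, 0.1]
  squeeze: 25

```text
t: 2.85
eef_pos: [0.63, -0.0226, 0.0515]
tool_rot: [0.7, -0.107, 0.697, 0.11]
contact_force: [-1.1, -1.6, 6.9]
gripper_width: 0.159
```

```bash
python3 -c "
from h import *
c=snap('wrist','w3');state()
"
```

```text
t 2.9 tcp [630.  -22.7  51.6] toolx [ 0.004  0.004 -1.   ] jaw deg 17.67 F [-1.1 -1.7  7.4] M [-0.18  0.51 -0.07] g 0.163 q [ 0.24  0.65 -0.41  1.78  0.34  0.78 -0.03]
```

View pics/w3.png

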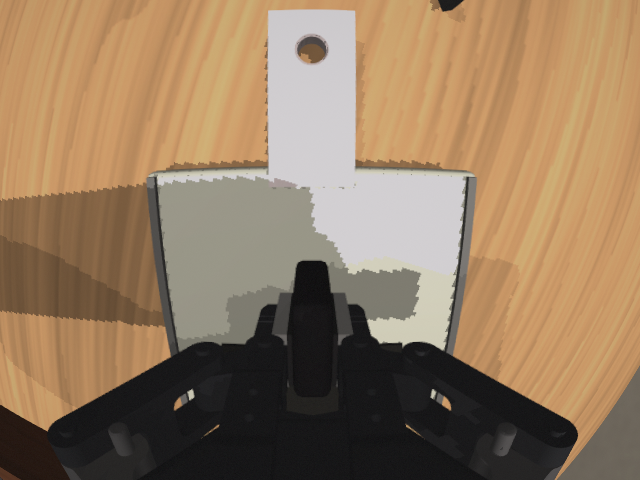

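```bash
python3 -c "
from h import *
c=load('w3')
e=onz(c,(311.7,49),.04,1); print(e, e[:2]*1000-[630,-22.7])
h=np.radians(-85.2);u=np.array([np.cos(h),np.sin(h)]);B=np.array([610.5,181.2])
L=np.hypot(*(e[:2]*1000-[630,-22.7])); print(L, np.degrees(np.arctan2(*(np.array([630,-22.7])-e[:2]*1000)[::-1])))
for d in(85,75,0): print(d,B+(d+L)*u, B+(d+L)*u-[630,-22.7])
"
```

```text
[0.5958928 0.0828097 0.04     ] [-34.10719631 105.50970321]
110.88551894394546 -72.08599112624056
85 [626.89127777 -13.99852086] [-3.10872223  8.70147914]
75 [626.05449933  -4.03359227] [-3.94550067 18.66640773]
0 [619.77866108  70.70337218] [-10.22133892  93.40337218]
```

Call:
drive_tool:
  slide:
    - [0, 1, 1]
    - [0, 2, 1]
    - [-1, 4, 1]
    - [-1, 6, 1]
    - [-2, 8, 1]
    - [-2, 10, 1]
    - [-3, 12, 1]
    - [-3.5, 13.7, 1]
    - [-3.5, 13.7, 1]
    - [-3.5, 13.7, 1]
  turn:
    - [0, 0, -0.02]
    - [0, 0, -0.05]
    - [0, 0, -0.08]
    - [0, 0, -0.11]
    - [0, 0, -0.14]
    - [0, 0, -0.17]
    - [0, 0, -0.2]
    - [0, 0, -0.229]
    - [0, 0, -0.229]
    - [0, 0, -0.229]
  gripper: [0.1, 0.1, 0.1, 0.1, 0.1, 0.1, 0.1, 0.1, 0.1, 0.1]

```text
t: 3.9
eef_pos: [0.6266, -0.0089, 0.0526]
tool_rot: [0.708, -0.027, 0.705, 0.029]
contact_force: [-0.5, -0.7, -5.1]
gripper_width: 0.162
```

```bash
python3 -c "
from h import *
c=snap('wrist','w4');state();crop('w4',180,0,280,210,2.8,'w4c')
c=snap('scene','s4');crop('s4',250,230,190,115,4,'s4c')
"
```

```text
t 3.95 tcp [626.6  -9.1  52.6] toolx [ 0.005  0.003 -1.   ] jaw deg 4.55 F [-0.4 -0.  -6.1] M [ 0.02  0.   -0.04] g 0.161 q [ 0.18  0.63 -0.36  1.79  0.3   0.77 -0.25]
```

View pics/w4c.png

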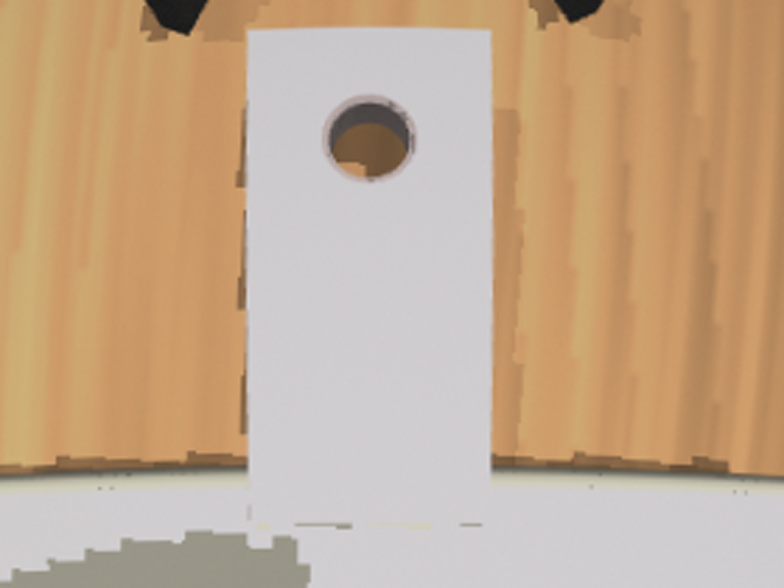

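View pics/s4c.png

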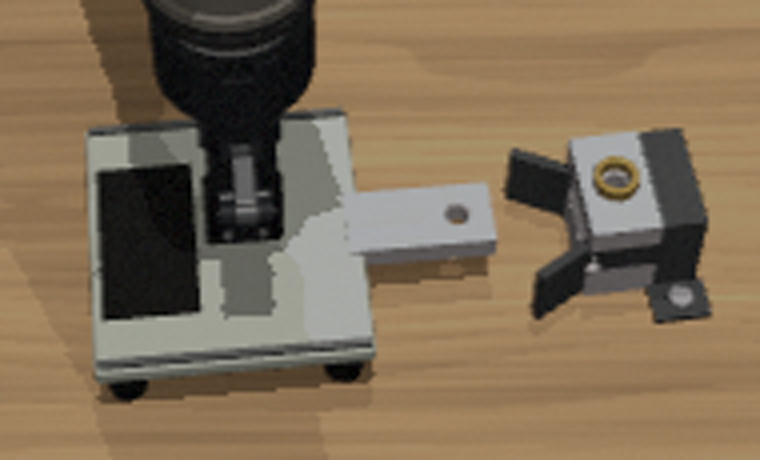

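Call:
drive_tool:
  slide:
    - [0, 5, -0.5]
    - [-1, 10, -0.5]
    - [-1.5, 18, -0.5]
    - [-1.5, 18, -0.5]
  turn:
    - [0, 0, 0]
    - [0, 0, 0]
    - [0, 0, 0]
    - [0, 0, 0]
  gripper: [0.1, 0.1, 0.1, 0.1]

```text
t: 4.4
eef_pos: [0.6249, 0.0115, 0.0522]
tool_rot: [0.708, -0.028, 0.705, 0.03]
contact_force: [0.4, -0.2, -6.0]
gripper_width: 0.163
```

```bash
python3 -c "
from h import *
c=snap('wrist','w5');state();crop('w5',180,0,280,210,2.8,'w5c')
c=snap('scene','s5');crop('s5',340,240,100,75,8,'s5c')
"
```

```text
t 4.45 tcp [625.   10.5  52.2] toolx [ 0.005  0.003 -1.   ] jaw deg 4.66 F [-0.4 -0.3 -6.1] M [-0.08 -0.01  0.03] g 0.156 q [ 0.15  0.63 -0.36  1.79  0.3   0.76 -0.28]
```

View pics/w5c.png

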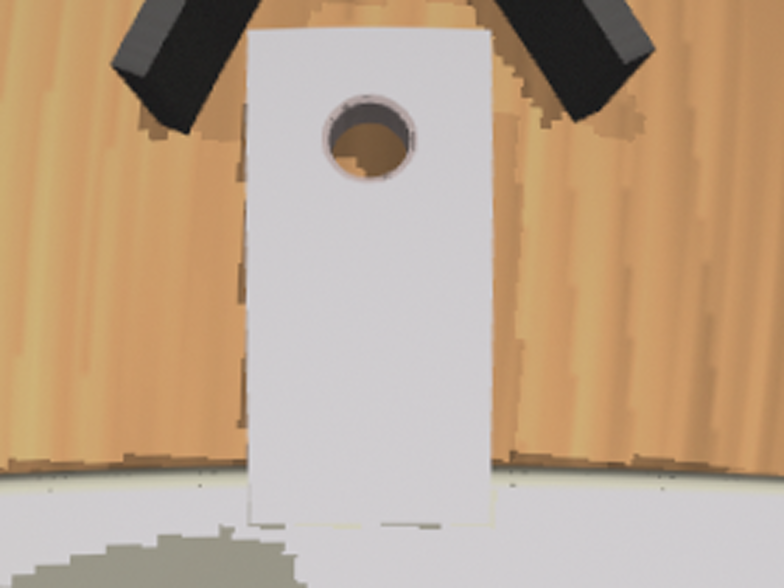

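View pics/s5c.png

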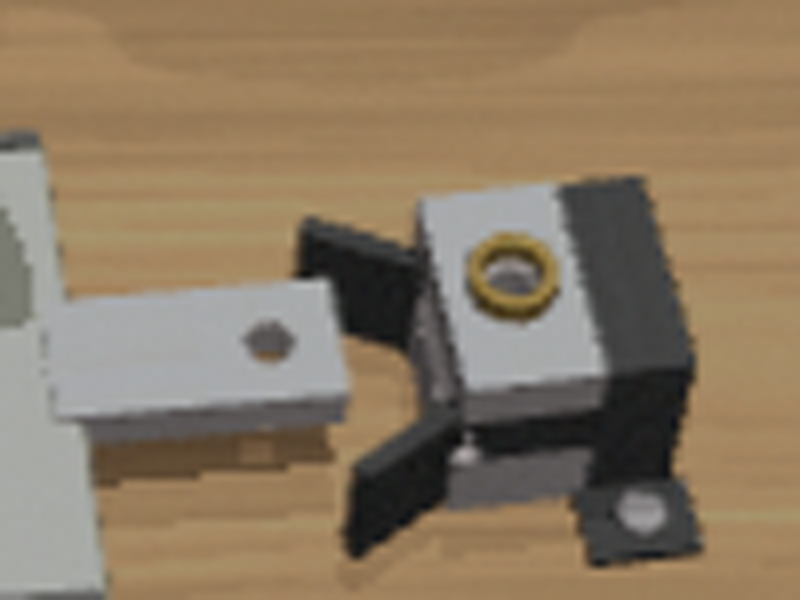

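```bash
python3 -c "
from h import *
c=load('w5');s=load('s5')
W=lambda u,v:(180+(u+.5)/2.8-.5,(v+.5)/2.8-.5)
S=lambda u,v:(340+(u+.5)/8-.5,240+(v+.5)/8-.5)
def g(a,b,z):
    p=onz(c,W(*a),z,1)*1000;q=onz(c,W(*b),z,1)*1000;d=q-p;print(z,p.round(1),q.round(1),'mid',((p+q)/2).round(1),np.hypot(*d[:2]).round(1),np.degrees(np.arctan2(d[1],d[0])).round(2))
for z in(.04,.046,.053): g((112,67),(655,48),z)
for z in(.0,.006,.013): g((188,133),(576,121),z)
g((248,29),(491,29),.04); print(onz(c,W(369,138),.04,1)*1000)
g((248,200),(491,200),.04);g((248,400),(491,400),.04)
def gs(a,b,z):
    p=onz(s,S(*a),z)*1000;q=onz(s,S(*b),z)*1000;d=q-p;print(z,p.round(1),q.round(1),'mid',((p+q)/2).round(1),np.hypot(*d[:2]).round(1),np.degrees(np.arctan2(d[1],d[0])).round(2))
gs((418,202),(466,390),.058);gs((557,186),(608,376),.058);gs((645,180),(692,362),.058);gs((466,390),(608,376),.058);gs((418,202),(557,186),.058)
gs((466,390),(692,362),.058);gs((418,202),(645,180),.058)
print(onz(s,S(269,341),.04)*1000)
for z in(.06,.065,.07):print(onz(s,S(513,276),z)*1000)
"
```

```text
0.04 [575.6 132.2  40. ] [656.8 142.6  40. ] mid [616.2 137.4  40. ] 82.0 7.32
0.046 [577.2 130.3  46. ] [655.3 140.4  46. ] mid [616.3 135.3  46. ] 78.8 7.32
0.053 [579.1 128.2  53. ] [653.5 137.7  53. ] mid [616.3 133.   53. ] 75.1 7.32
0.0 [580.8 130.9   0. ] [652.6 139.6   0. ] mid [616.7 135.3   0. ] 72.3 6.89
0.006 [581.9 129.5   6. ] [651.5 137.9   6. ] mid [616.7 133.7   6. ] 70.1 6.89
0.013 [583.2 127.8  13. ] [650.2 135.9  13. ] mid [616.7 131.9  13. ] 67.5 6.89
0.04 [595.7 138.6  40. ] [631.7 141.6  40. ] mid [613.7 140.1  40. ] 36.1 4.74
[615.07535947 122.01831367  40.        ]
0.04 [598.2 111.3  40. ] [633.7 114.2  40. ] mid [615.9 112.7  40. ] 35.6 4.7
0.04 [600.5  81.2  40. ] [636.3  84.1  40. ] mid [618.4  82.6  40. ] 35.9 4.65
0.058 [585.6 159.8  58. ] [643.6 166.8  58. ] mid [614.6 163.3  58. ] 58.4 6.87
0.058 [581.2 196.3  58. ] [640.1 202.9  58. ] mid [610.6 199.6  58. ] 59.3 6.33
0.058 [579.7 219.4  58. ] [636.3 224.5  58. ] mid [608.  221.9  58. ] 56.8 5.15
0.058 [643.6 166.8  58. ] [640.1 202.9  58. ] mid [641.9 184.8  58. ] 36.2 95.59
0.058 [585.6 159.8  58. ] [581.2 196.3  58. ] mid [583.4 178.1  58. ] 36.8 96.89
0.058 [643.6 166.8  58. ] [636.3 224.5  58. ] mid [640.  195.6  58. ] 58.2 97.25
0.058 [585.6 159.8  58. ] [579.7 219.4  58. ] mid [582.7 189.6  58. ] 59.9 95.66
[616.04187313 120.17116754  40.        ]
[610.61780977 181.71759345  60.        ]
[614.04132089 180.87008648  65.        ]
[617.46483201 180.0225795   70.        ]
```

Call:
drive_tool:
  slide:
    - [2, 0, -0.4]
    - [4, 1, -0.8]
    - [6, 1.2, -0.8]
    - [6, 1.2, -0.8]
    - [5.6, 6, -0.8]
    - [5, 12, -0.8]
    - [4.2, 18, -0.8]
    - [3.9, 20.5, -0.8]
    - [3.9, 20.5, -0.8]
  turn:
    - [0, 0, 0.01]
    - [0, 0, 0.02]
    - [0, 0, 0.036]
    - [0, 0, 0.036]
    - [0, 0, 0.036]
    - [0, 0, 0.036]
    - [0, 0, 0.036]
    - [0, 0, 0.036]
    - [0, 0, 0.036]
  gripper: [0.1, 0.1, 0.1, 0.1, 0.1, 0.1, 0.1, 0.1, 0.1]

```text
t: 5.4
eef_pos: [0.629, 0.0316, 0.0516]
tool_rot: [0.708, -0.04, 0.704, 0.043]
contact_force: [-0.8, 1.6, 0.4]
gripper_width: 0.164
```

```bash
python3 -c "
from h import *
c=snap('wrist','w6');state();crop('w6',180,0,280,210,2.8,'w6c')
"
```

```text
t 5.45 tcp [629.   31.6  51.6] toolx [ 0.005  0.004 -1.   ] jaw deg 6.75 F [-0.5  1.2  1. ] M [0.18 0.37 0.07] g 0.157 q [ 0.12  0.64 -0.37  1.78  0.31  0.77 -0.28]
```

View pics/w6c.png

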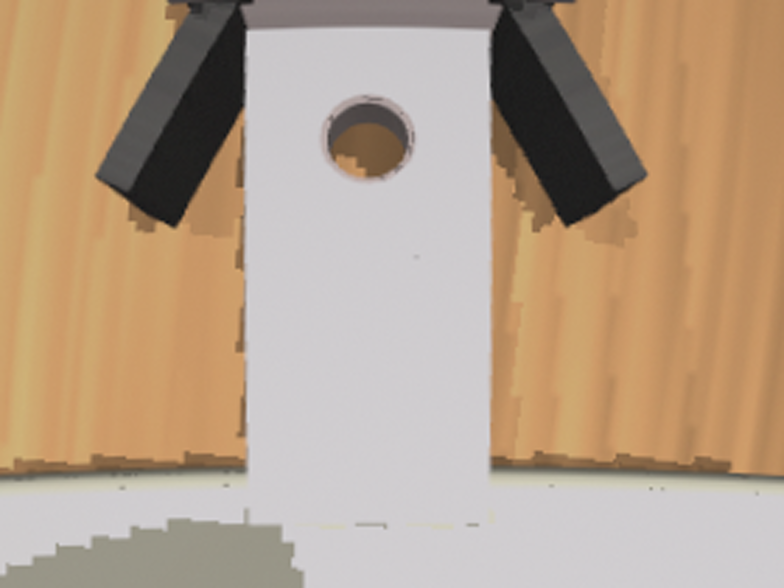

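Call:
drive_tool:
  slide:
    - [0, 4, 0]
    - [-0.6, 8, 0]
    - [-1.1, 13, 0]
    - [-1.7, 18, 0]
    - [-2.3, 23, 0]
    - [-2.9, 28, 0]
    - [-3.1, 30, 0]
    - [-3.1, 30, 0]
  turn:
    - [0, 0, 0]
    - [0, 0, 0]
    - [0, 0, 0]
    - [0, 0, 0]
    - [0, 0, 0]
    - [0, 0, 0]
    - [0, 0, 0]
    - [0, 0, 0]
  gripper: [0.1, 0.1, 0.1, 0.1, 0.1, 0.1, 0.1, 0.1]

```text
t: 6.25
eef_pos: [0.6257, 0.0628, 0.0516]
tool_rot: [0.708, -0.04, 0.704, 0.044]
contact_force: [-0.6, 1.2, -0.3]
gripper_width: 0.161
```

```bash
python3 -c "
from h import *
c=snap('wrist','w7');state();crop('w7',180,0,280,210,2.8,'w7c')
"
```

```text
t 6.3 tcp [625.7  62.8  51.6] toolx [ 0.005  0.005 -1.   ] jaw deg 6.8 F [-0.3  0.4 -0.6] M [-0.04  0.36  0.05] g 0.157 q [ 0.07  0.64 -0.37  1.79  0.31  0.77 -0.33]
```

View pics/w7c.png

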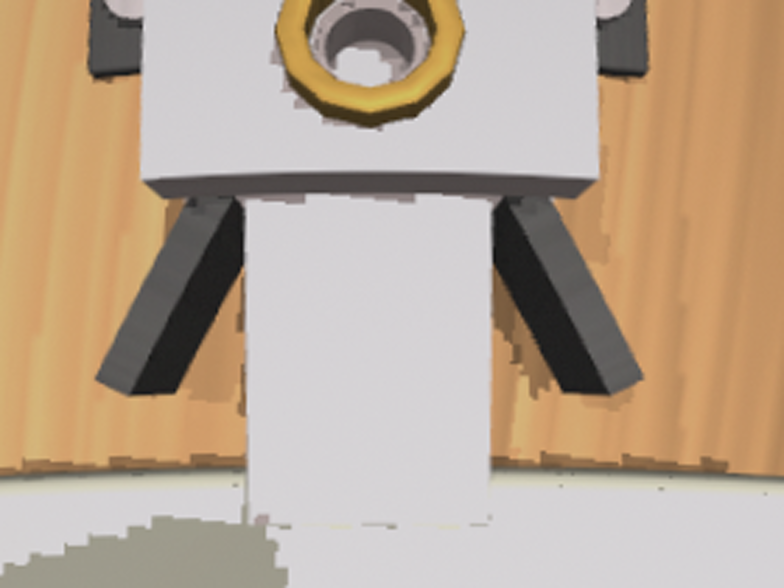

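Call:
drive_tool:
  slide:
    - [-0.2, 1.5, 0]
    - [-0.4, 3, 0]
    - [-0.5, 4.5, 0]
    - [-0.7, 6, 0]
    - [-0.9, 7.5, 0]
    - [-0.9, 7.5, 0]
  turn:
    - [0, 0, 0]
    - [0, 0, 0]
    - [0, 0, 0]
    - [0, 0, 0]
    - [0, 0, 0]
    - [0, 0, 0]
  gripper: [0.1, 0.1, 0.1, 0.1, 0.1, 0.1]

```text
t: 6.9
eef_pos: [0.6247, 0.0707, 0.0516]
tool_rot: [0.708, -0.04, 0.704, 0.044]
contact_force: [0.0, -1.7, -0.6]
gripper_width: 0.164
```

```bash
python3 -c "
from h import *
state()
"
```

```text
t 6.9 tcp [624.7  70.7  51.6] toolx [ 0.005  0.006 -1.   ] jaw deg 6.82 F [ 0.  -1.7 -0.6] M [-0.6   0.28 -0.01] g 0.164 q [ 0.06  0.64 -0.37  1.79  0.31  0.77 -0.34]
```

Call:
drive_tool:
  slide:
    - [-0.1, 1, 0]
    - [-0.2, 2, 0]
    - [-0.2, 2, 0]
  turn:
    - [0, 0, 0]
    - [0, 0, 0]
    - [0, 0, 0]
  gripper: [0.1, 0.1, 0.1]

```text
t: 7.2
eef_pos: [0.6246, 0.072, 0.0516]
tool_rot: [0.708, -0.04, 0.704, 0.043]
contact_force: [0.4, -4.2, 1.3]
gripper_width: 0.157
```

```bash
python3 -c "
from h import *
state()
c=snap('wrist','w8');crop('w8',240,0,140,100,5,'w8c')
"
```

```text
t 7.2 tcp [624.6  72.   51.6] toolx [ 0.005  0.005 -1.   ] jaw deg 6.79 F [ 0.4 -4.2  1.3] M [-1.12  0.27  0.06] g 0.157 q [ 0.06  0.64 -0.37  1.79  0.31  0.77 -0.35]
```

View pics/w8c.png

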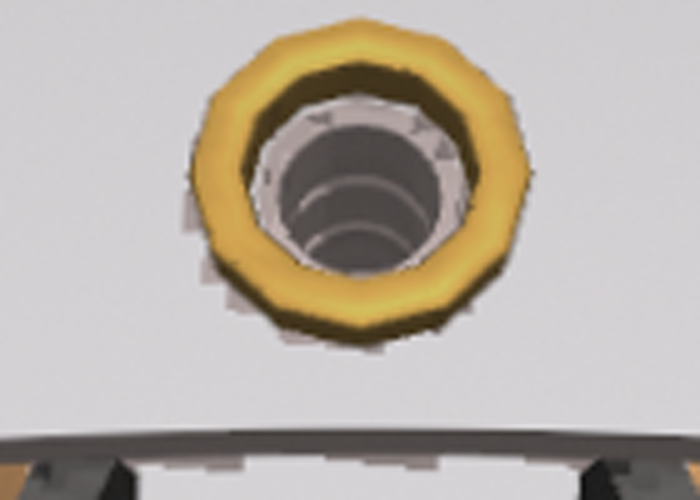

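Call:
drive_tool:
  slide:
    - [-0.1, 1, 0]
    - [-0.2, 2, 0]
    - [-0.2, 2, 0]
  turn:
    - [0, 0, 0]
    - [0, 0, 0]
    - [0, 0, 0]
  gripper: [0.1, 0.1, 0.1]

```text
t: 7.55
eef_pos: [0.6246, 0.072, 0.0516]
tool_rot: [0.708, -0.041, 0.704, 0.042]
contact_force: [0.9, -7.1, 1.9]
gripper_width: 0.162
```

```bash
python3 -c "
from h import *
state()
"
```

```text
t 7.55 tcp [624.6  72.   51.6] toolx [ 0.005  0.003 -1.   ] jaw deg 6.71 F [ 0.9 -7.1  1.9] M [-1.55  0.18  0.13] g 0.162 q [ 0.05  0.64 -0.37  1.79  0.31  0.77 -0.35]
```

Call:
drive_tool:
  slide:
    - [0, 0, 0]
    - [0, 0, 0]
    - [0, 0, 0]
    - [0, 0, 0]
    - [0, 0, 30]
    - [0, 0, 70]
    - [0, 0, 120]
    - [0, -10, 150]
    - [0, -10, 150]
  turn:
    - [0, 0, 0]
    - [0, 0, 0]
    - [0, 0, 0]
    - [0, 0, 0]
    - [0, 0, 0]
    - [0, 0, 0]
    - [0, 0, 0]
    - [0, 0, 0]
    - [0, 0, 0]
  gripper: [0.3, 0.6, 0.9, 0.9, 0.9, 0.9, 0.9, 0.9, 0.9]

```text
t: 8.45
eef_pos: [0.6277, 0.0617, 0.2071]
tool_rot: [0.711, -0.04, 0.701, 0.042]
contact_force: [-0.2, -0.0, -1.4]
gripper_width: 0.905
```

```bash
python3 -c "
from h import *
c=snap('wrist','w9');state();
c=snap('scene','s9');crop('s9',340,240,100,75,8,'s9c')
"
```

```text
t 8.5 tcp [626.1  61.8 204.3] toolx [ 0.01   0.003 -1.   ] jaw deg 6.66 F [-0.2  1.1 -0.2] M [0.01 0.06 0.01] g 0.898 q [ 0.12  0.46 -0.42  1.68  0.21  1.04 -0.26]
```

View pics/w9.png

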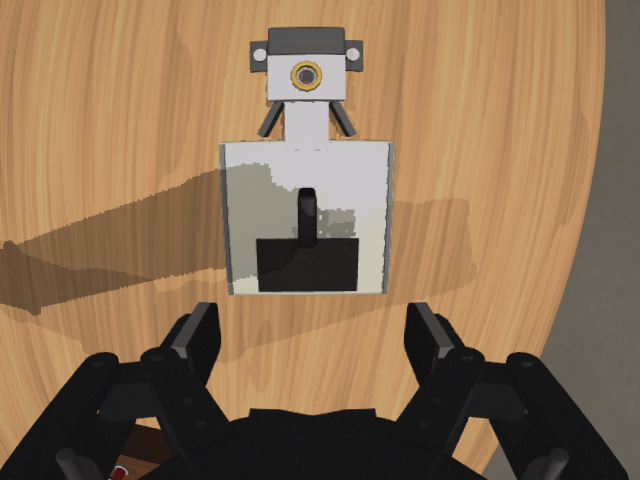

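View pics/s9c.png

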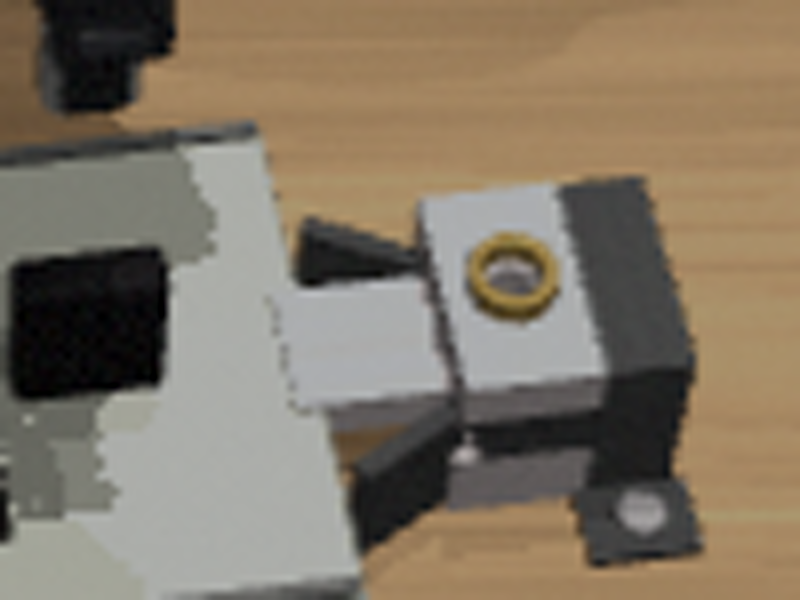

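Call:
drive_tool:
  slide:
    - [-15, -25, 0]
    - [-40, -65, 0]
    - [-65, -110, 0]
    - [-90, -150, 0]
    - [-115, -195, 0]
    - [-140, -235, 0]
    - [-165, -275, 0]
    - [-190, -315, 0]
    - [-209, -347, 0]
    - [-209, -347, 0]
  turn:
    - [0, 0, -0.13]
    - [0, 0, -0.27]
    - [0, 0, -0.4]
    - [0, 0, -0.54]
    - [0, 0, -0.67]
    - [0, 0, -0.81]
    - [0, 0, -0.94]
    - [0, 0, -1.08]
    - [0, 0, -1.16]
    - [0, 0, -1.16]
  gripper: [0.6, 0.6, 0.6, 0.6, 0.6, 0.6, 0.6, 0.6, 0.6, 0.6]

```text
t: 9.55
eef_pos: [0.4114, -0.2892, 0.2005]
tool_rot: [0.612, 0.354, 0.61, -0.357]
contact_force: [-0.2, -0.1, 0.0]
gripper_width: 0.602
```

```bash
python3 -c "
from h import *
state();c=snap('wrist','w10');state()
for X in [(.417,-.2855,.119),(.417,-.2855,.067),(.4917,-.2855,.12)]: print(proj(c,X,1).round(1))
"
```

```text
t 9.55 tcp [ 411.4 -289.2  200.5] toolx [ 0.001 -0.005 -1.   ] jaw deg -60.35 F [-0.2 -0.1  0. ] M [ 0.09 -0.01 -0.02] g 0.602 q [ 0.55  0.23 -0.07  1.99  0.03  0.92 -0.59]
t 9.6 tcp [ 413.4 -286.5  200.6] toolx [ 0.002 -0.004 -1.   ] jaw deg -60.04 F [0.6 1.  0.6] M [ 0.03 -0.01 -0.01] g 0.598 q [ 0.54  0.23 -0.07  1.99  0.02  0.92 -0.59]
[312.1 242.5]
[311.8 223. ]
[373.9 138.8]
```

View pics/w10.png

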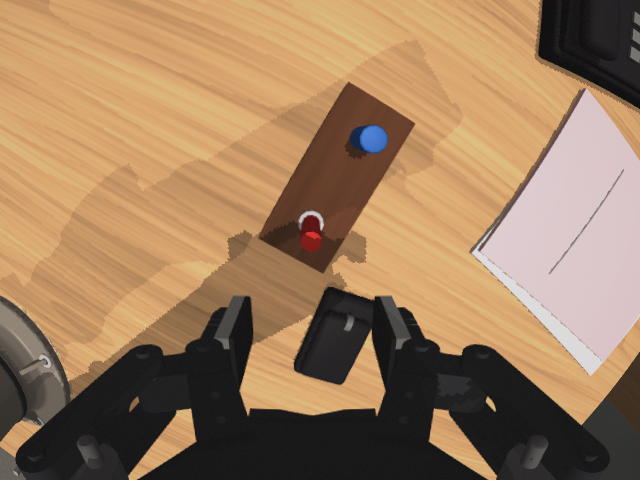

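Call:
drive_tool:
  slide:
    - [2, 1, -20]
    - [3.6, 1, -60]
    - [3.6, 1, -95]
    - [3.6, 1, -115]
    - [3.6, 1, -122]
    - [3.6, 1, -124]
    - [3.6, 1, -124]
  turn:
    - [0, 0, 0]
    - [0, 0, 0]
    - [0, 0, 0]
    - [0, 0, 0]
    - [0, 0, 0]
    - [0, 0, 0]
    - [0, 0, 0]
  gripper: [0.6, 0.6, 0.6, 0.6, 0.6, 0.6, 0.6]

```text
t: 10.3
eef_pos: [0.4177, -0.285, 0.0769]
tool_rot: [0.614, 0.353, 0.611, -0.354]
contact_force: [-0.2, 0.4, 0.1]
gripper_width: 0.603
```

```bash
python3 -c "
from h import *
c=snap('wrist','w11');state()
"
```

```text
t 10.35 tcp [ 417.9 -285.4   77.4] toolx [ 0.003 -0.004 -1.   ] jaw deg -60.0 F [-0.1  0.2  0.5] M [-0.01 -0.04  0.02] g 0.6 q [ 0.53  0.42 -0.07  2.08  0.05  0.64 -0.62]
```

View pics/w11.png

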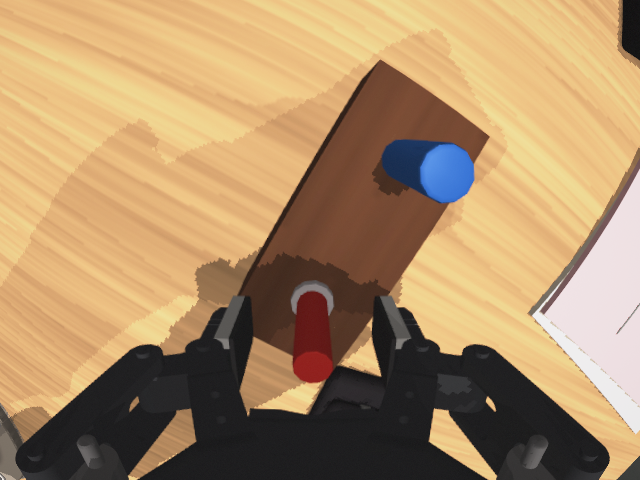

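Call:
drive_tool:
  slide:
    - [0, 0, -1]
    - [0, 0, -1]
    - [0, 0, -1]
    - [0, 0, -1]
    - [0, 0, -1]
    - [0, 0, -1]
  turn:
    - [0, 0, 0]
    - [0, 0, 0]
    - [0, 0, 0]
    - [0, 0, 0]
    - [0, 0, 0]
    - [0, 0, 0]
  gripper: [0.4, 0.3, 0.1, 0.05, 0.05, 0.05]
  squeeze: 50

```text
t: 10.95
eef_pos: [0.4183, -0.2856, 0.077]
tool_rot: [0.614, 0.353, 0.61, -0.354]
contact_force: [-0.4, 0.4, 7.1]
gripper_width: 0.153
```

```bash
python3 -c "
from h import *
state()
"
```

```text
t 10.95 tcp [ 418.3 -285.6   77. ] toolx [ 0.004 -0.005 -1.   ] jaw deg -60.01 F [-0.4  0.4  7.1] M [0.17 0.21 0.  ] g 0.153 q [ 0.53  0.42 -0.07  2.08  0.05  0.64 -0.62]
```

Call:
drive_tool:
  slide:
    - [0, 0, 5]
    - [0, 0, 15]
    - [0, 0, 30]
    - [0, 0, 45]
    - [0, 0, 60]
    - [0, 0, 75]
    - [0, 0, 95]
    - [0, 0, 115]
    - [0, 0, 125]
    - [0, 0, 125]
  turn:
    - [0, 0, 0]
    - [0, 0, 0]
    - [0, 0, 0]
    - [0, 0, 0]
    - [0, 0, 0]
    - [0, 0, 0]
    - [0, 0, 0]
    - [0, 0, 0]
    - [0, 0, 0]
    - [0, 0, 0]
  gripper: [0.05, 0.05, 0.05, 0.05, 0.05, 0.05, 0.05, 0.05, 0.05, 0.05]

```text
t: 11.95
eef_pos: [0.4191, -0.2861, 0.2037]
tool_rot: [0.616, 0.353, 0.609, -0.354]
contact_force: [0.3, 0.7, -1.2]
gripper_width: 0.147
```

```bash
python3 -c "
from h import *
c=snap('wrist','w12');state()
"
```

```text
t 12.0 tcp [ 418.4 -285.8  202.5] toolx [ 0.005 -0.005 -1.   ] jaw deg -60.01 F [ 0.1  0.1 -1. ] M [-0.01  0.02  0.04] g 0.149 q [ 0.54  0.23 -0.08  1.98  0.03  0.92 -0.6 ]
```

View pics/w12.png

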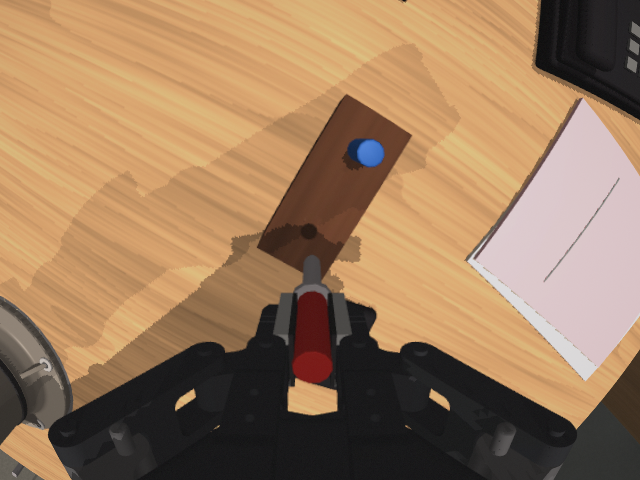

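Call:
drive_tool:
  slide:
    - [10, 25, 0]
    - [28, 65, 0]
    - [45, 110, 0]
    - [63, 155, 0]
    - [80, 200, 0]
    - [100, 245, 0]
    - [118, 290, 0]
    - [137, 335, 0]
    - [155, 375, 0]
    - [172, 415, 0]
  turn:
    - [0, 0, 0.11]
    - [0, 0, 0.23]
    - [0, 0, 0.35]
    - [0, 0, 0.47]
    - [0, 0, 0.59]
    - [0, 0, 0.71]
    - [0, 0, 0.83]
    - [0, 0, 0.95]
    - [0, 0, 1.06]
    - [0, 0, 1.16]
  gripper: [0.05, 0.05, 0.05, 0.05, 0.05, 0.05, 0.05, 0.05, 0.05, 0.05]

```text
t: 13.0
eef_pos: [0.5902, 0.1309, 0.201]
tool_rot: [0.708, -0.041, 0.704, 0.042]
contact_force: [0.4, -0.1, -0.2]
gripper_width: 0.146
```

```bash
python3 -c "
from h import *
state()
"
```

```text
t 13.0 tcp [590.2 130.9 201. ] toolx [ 0.005  0.002 -1.   ] jaw deg 6.72 F [ 0.4 -0.1 -0.2] M [-0.02 -0.02  0.01] g 0.146 q [ 0.03  0.43 -0.46  1.74  0.22  1.02 -0.39]
```

Call:
drive_tool:
  slide:
    - [10, 25, 0]
    - [18, 42, -10]
    - [21, 50.6, -25]
    - [21, 50.6, -40]
    - [21, 50.6, -46]
    - [21, 50.6, -46]
    - [21, 50.6, -46]
  turn:
    - [0, 0, 0]
    - [-0.002, 0.005, 0]
    - [-0.002, 0.005, 0]
    - [-0.002, 0.005, 0]
    - [-0.002, 0.005, 0]
    - [-0.002, 0.005, 0]
    - [-0.002, 0.005, 0]
  gripper: [0.05, 0.05, 0.05, 0.05, 0.05, 0.05, 0.05]

```text
t: 13.7
eef_pos: [0.6113, 0.1801, 0.155]
tool_rot: [0.706, -0.041, 0.706, 0.041]
contact_force: [-0.2, 0.4, -0.7]
gripper_width: 0.146
```

```bash
python3 -c "
from h import *
c=snap('wrist','w13');state();crop('w13',220,150,180,140,4,'w13c')
c=snap('scene','s13');crop('s13',350,200,110,110,6,'s13c')
"
```

```text
t 13.75 tcp [611.6 180.5 155.6] toolx [ 0.001  0.    -1.   ] jaw deg 6.64 F [ 0.7 -0.4 -0.4] M [ 0.05  0.05 -0.01] g 0.153 q [-0.06  0.53 -0.44  1.7   0.27  0.97 -0.49]
```

View pics/w13c.png

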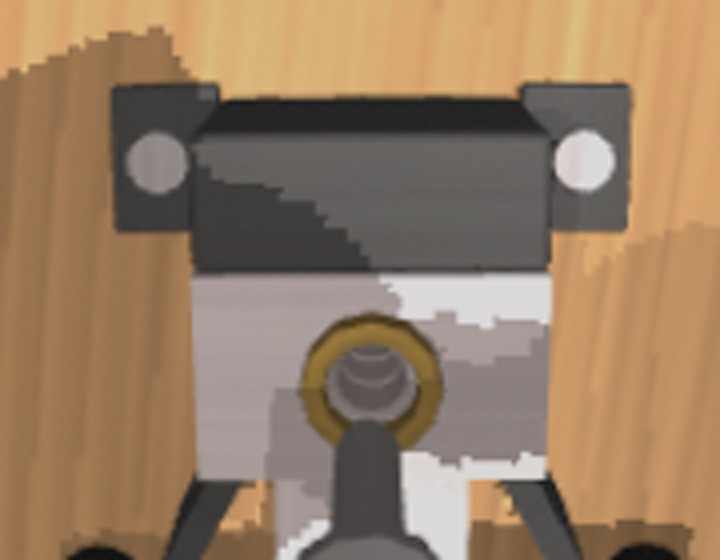

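View pics/s13c.png

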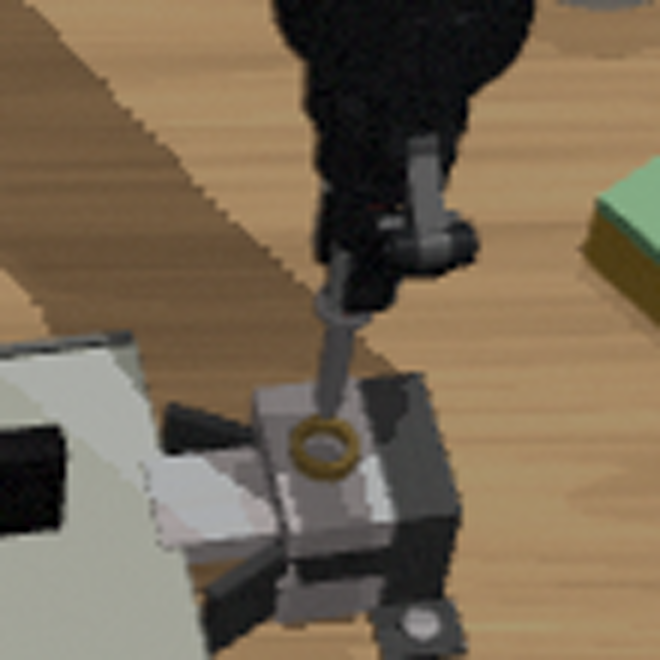

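```bash
python3 -c "
from h import *
c=load('w13');s=load('s13')
W=lambda u,v:(220+(u+.5)/4-.5,150+(v+.5)/4-.5)
S=lambda u,v:(350+(u+.5)/6-.5,200+(v+.5)/6-.5)
for a in((192,275),(550,272),(200,478),(548,478)): print(onz(c,W(*a),.058,1)*1000)
for z in (.06,.064,.068,.071): print('ring', z,onz(c,W(303,385),z,1)*1000,onz(c,W(442,385),z,1)*1000, onz(c,W(372,313),z,1)*1000)
inv=lambda p,a,b,s:((p[0]-a)*s,(p[1]-b)*s)
for z in(.080,.083,.09,.14):
  X=(.6116,.1805,z); print(z,'W',np.round(inv(proj(c,X,1),220,150,4),1),'S',np.round(inv(proj(s,X),350,200,6),1))
print('tip S',onz(s,S(325,410),.082)*1000,'W',onz(c,W(371,436),.082,1)*1000)
for z in (.06,.064,.068): print('ringS',onz(s,S(324,448),z)*1000)
"
```

```text
[579.0281309  196.41215757  58.        ]
[637.94887223 203.74997913  58.        ]
[583.30514313 160.77657332  58.        ]
[643.05464023 167.68838955  58.        ]
ring 0.06 [599.3527801  180.17747322  60.        ] [622.44484471 182.85135835  60.        ] [609.38327144 193.83249488  60.        ]
ring 0.064 [599.39977429 181.41619444  64.        ] [622.10299399 184.04505429  64.        ] [609.26136321 194.8412806   64.        ]
ring 0.068 [599.44676847 182.65491567  68.        ] [621.76114328 185.23875024  68.        ] [609.13945499 195.85006632  68.        ]
ring 0.071 [599.48201411 183.58395658  71.        ] [621.50475525 186.1340222   71.        ] [609.04802382 196.60665561  71.        ]
0.08 W [374.9 428.1] S [324.8 413. ]
0.083 W [375.  434.5] S [325.7 407.8]
0.09 W [375.2 449.8] S [327.8 395.7]
0.14 W [377.  593.3] S [343.6 305.7]
tip S [610.73764371 179.61966473  82.        ] W [610.80317968 180.05511374  82.        ]
ringS [611.0767545  181.45850014  60.        ]
ringS [613.81361306 180.78159561  64.        ]
ringS [616.55047162 180.10469108  68.        ]
```

Call:
drive_tool:
  slide:
    - [0.2, 2, -3]
    - [0.2, 2, -8]
    - [0.2, 2, -13]
    - [0.2, 2, -13]
    - [0.2, 2, -13]
  turn:
    - [0, 0, 0]
    - [0, 0, 0]
    - [0, 0, 0]
    - [0, 0, 0]
    - [0, 0, 0]
  gripper: [0.05, 0.05, 0.05, 0.05, 0.05]

```text
t: 14.3
eef_pos: [0.6117, 0.1828, 0.1425]
tool_rot: [0.706, -0.041, 0.706, 0.041]
contact_force: [0.3, -0.0, -0.4]
gripper_width: 0.15
```

```bash
python3 -c "
from h import *
c=snap('wrist','w14');state();crop('w14',240,170,150,120,5,'w14c')
c=snap('scene','s14');crop('s14',370,240,70,60,10,'s14c')
"
```

```text
t 14.35 tcp [611.9 182.8 142.7] toolx [ 0.001  0.    -1.   ] jaw deg 6.67 F [ 0.4 -0.9 -0.1] M [ 0.04 -0.02  0.  ] g 0.148 q [-0.07  0.55 -0.44  1.7   0.28  0.95 -0.5 ]
```

View pics/w14c.png

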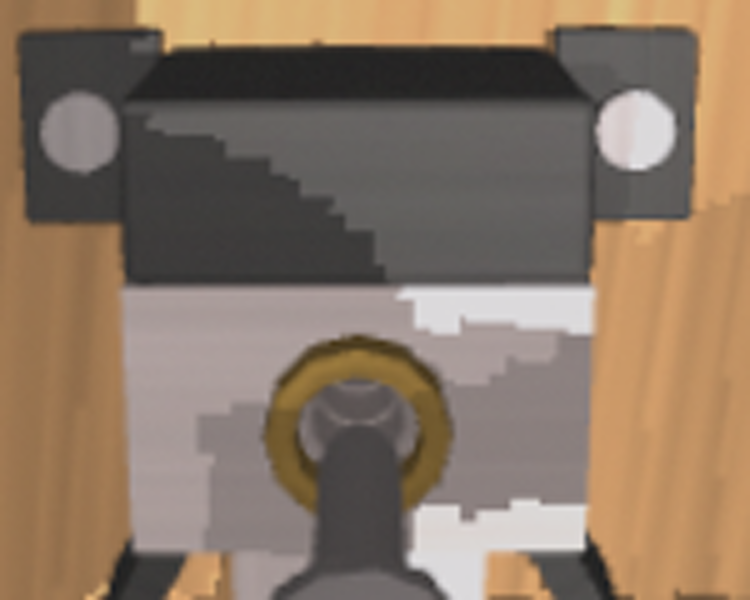

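View pics/s14c.png

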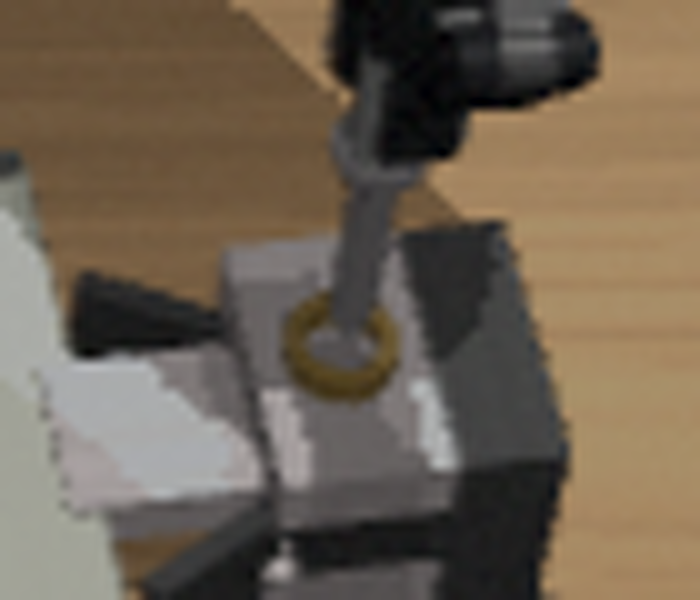

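```bash
python3 -c "
from h import *
c=load('w14');s=load('s14')
W=lambda u,v:(240+(u+.5)/5-.5,170+(v+.5)/5-.5)
S=lambda u,v:(370+(u+.5)/10-.5,240+(v+.5)/10-.5)
P=[onz(c,W(*a),.058,1)*1000 for a in((124,285),(594,285),(133,550),(590,550))]; print(np.round(P,1),np.mean(P,0))
for z in (.06,.064): print('ring', z,onz(c,W(265,430),z,1)*1000,onz(c,W(453,430),z,1)*1000, onz(c,W(359,338),z,1)*1000,'S',onz(s,S(341,347),z)*1000)
inv=lambda p,a,b,s:((p[0]-a)*s,(p[1]-b)*s)
for z in(.067,.069,.071):
  X=(.6119,.1828,z); print(z,'W',np.round(inv(proj(c,X,1),240,170,5),1),'S',np.round(inv(proj(s,X),370,240,10),1), 'tip W',onz(c,W(361,441),z,1)*1000,'S',onz(s,S(350,330),z)*1000)
"
```

```text
[[579.1 196.6  58. ]
 [638.2 203.4  58. ]
 [583.1 160.7  58. ]
 [643.2 167.6  58. ]] [610.91743169 182.06749835  58.        ]
ring 0.06 [598.89403472 180.08826957  60.        ] [622.75533569 182.8599244   60.        ] [609.42219771 193.59495668  60.        ] S [611.07926059 181.59448039  60.        ]
ring 0.064 [598.95685238 181.44323609  64.        ] [622.39396196 184.16561816  64.        ] [609.29785223 194.7098097   64.        ] S [613.81610849 180.91699799  64.        ]
0.067 W [366.8 436.8] S [346.3 326.2] tip W [610.97497008 182.40879348  67.        ] S [611.72847823 182.65542709  67.        ]
0.069 W [366.8 442.1] S [347.3 320.6] tip W [610.89655573 183.08674157  69.        ] S [613.10576537 182.31187666  69.        ]
0.071 W [366.9 447.4] S [348.3 314.9] tip W [610.81814137 183.76468966  71.        ] S [614.48305252 181.96832622  71.        ]
```

Call:
drive_tool:
  slide:
    - [0, -0.5, -2]
    - [0, -0.5, -5]
    - [0, -0.5, -8]
    - [0, -0.5, -10]
    - [0, -0.5, -10]
  turn:
    - [0, 0, 0]
    - [0, 0, 0]
    - [0, 0, 0]
    - [0, 0, 0]
    - [0, 0, 0]
  gripper: [0.05, 0.05, 0.05, 0.05, 0.05]

```text
t: 14.9
eef_pos: [0.6117, 0.1823, 0.1324]
tool_rot: [0.706, -0.041, 0.706, 0.041]
contact_force: [-0.5, 0.5, -0.5]
gripper_width: 0.151
```

```bash
python3 -c "
from h import *
state()"
```

```text
t 14.9 tcp [611.7 182.3 132.4] toolx [ 0.  0. -1.] jaw deg 6.67 F [-0.5  0.5 -0.5] M [-0.05 -0.03  0.06] g 0.151 q [-0.07  0.56 -0.44  1.71  0.28  0.94 -0.5 ]
```

Call:
drive_tool:
  slide:
    - [0, 0, -0.7]
    - [0, 0, -1.4]
    - [0, 0, -2]
    - [0, 0, -2]
  turn:
    - [0, 0, 0]
    - [0, 0, 0]
    - [0, 0, 0]
    - [0, 0, 0]
  gripper: [0.05, 0.05, 0.05, 0.05]

```text
t: 15.3
eef_pos: [0.6117, 0.1823, 0.1303]
tool_rot: [0.706, -0.041, 0.706, 0.041]
contact_force: [-0.1, -0.3, -1.5]
gripper_width: 0.152
```

Call:
drive_tool:
  slide:
    - [0, 0, -1]
    - [0, 0, -2]
    - [0, 0, -3]
    - [0, 0, -4]
    - [0, 0, -4]
  turn:
    - [0, 0, 0]
    - [0, 0, 0]
    - [0, 0, 0]
    - [0, 0, 0]
    - [0, 0, 0]
  gripper: [0.05, 0.05, 0.05, 0.05, 0.05]

```text
t: 15.8
eef_pos: [0.6115, 0.1823, 0.1261]
tool_rot: [0.706, -0.041, 0.706, 0.041]
contact_force: [-0.4, -0.7, -0.5]
gripper_width: 0.147
```

Call:
drive_tool:
  slide:
    - [0, 0, -1]
    - [0, 0, -2]
    - [0, 0, -3]
    - [0, 0, -4]
    - [0, 0, -4]
  turn:
    - [0, 0, 0]
    - [0, 0, 0]
    - [0, 0, 0]
    - [0, 0, 0]
    - [0, 0, 0]
  gripper: [0.05, 0.05, 0.05, 0.05, 0.05]

```text
t: 16.3
eef_pos: [0.6114, 0.1822, 0.1219]
tool_rot: [0.706, -0.041, 0.706, 0.041]
contact_force: [-0.2, 0.3, -1.4]
gripper_width: 0.15
```

```bash
python3 -c "
from h import *
state()
c=snap('wrist','w15');crop('w15',240,170,150,120,5,'w15c')"
```

```text
t 16.3 tcp [611.4 182.2 121.9] toolx [-0.  0. -1.] jaw deg 6.67 F [-0.2  0.3 -1.4] M [-0.01 -0.02  0.  ] g 0.15 q [-0.07  0.57 -0.43  1.72  0.29  0.92 -0.51]
```

View pics/w15c.png

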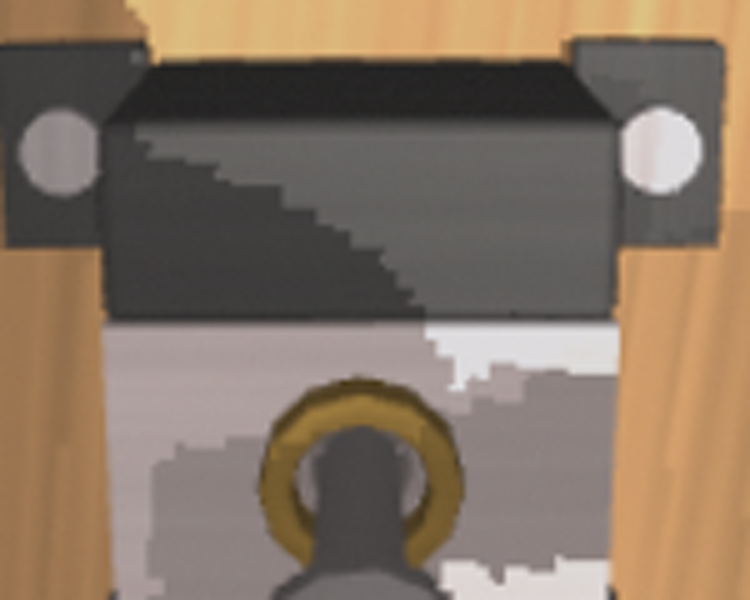

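Call:
drive_tool:
  slide:
    - [0, 0, -1]
    - [0, 0, -2]
    - [0, 0, -3]
    - [0, 0, -4]
    - [0, 0, -4]
  turn:
    - [0, 0, 0]
    - [0, 0, 0]
    - [0, 0, 0]
    - [0, 0, 0]
    - [0, 0, 0]
  gripper: [0.05, 0.05, 0.05, 0.05, 0.05]

```text
t: 16.85
eef_pos: [0.6113, 0.1822, 0.1178]
tool_rot: [0.706, -0.041, 0.706, 0.041]
contact_force: [0.4, -0.4, -0.7]
gripper_width: 0.147
```

Call:
drive_tool:
  slide:
    - [0, 0, -1]
    - [0, 0, -2]
    - [0, 0, -3]
    - [0, 0, -4]
    - [0, 0, -4]
  turn:
    - [0, 0, 0]
    - [0, 0, 0]
    - [0, 0, 0]
    - [0, 0, 0]
    - [0, 0, 0]
  gripper: [0.05, 0.05, 0.05, 0.05, 0.05]

```text
t: 17.35
eef_pos: [0.6113, 0.1821, 0.1136]
tool_rot: [0.706, -0.041, 0.706, 0.041]
contact_force: [0.3, -0.5, -1.0]
gripper_width: 0.147
```

Call:
drive_tool:
  slide:
    - [0, 0, -1]
    - [0, 0, -2]
    - [0, 0, -3]
    - [0, 0, -4]
    - [0, 0, -4]
  turn:
    - [0, 0, 0]
    - [0, 0, 0]
    - [0, 0, 0]
    - [0, 0, 0]
    - [0, 0, 0]
  gripper: [0.05, 0.05, 0.05, 0.05, 0.05]

```text
t: 17.85
eef_pos: [0.6112, 0.182, 0.1094]
tool_rot: [0.706, -0.041, 0.706, 0.041]
contact_force: [0.2, 0.4, -1.2]
gripper_width: 0.151
```

Call:
drive_tool:
  slide:
    - [0, 0, -1]
    - [0, 0, -2]
    - [0, 0, -3]
    - [0, 0, -4]
    - [0, 0, -5]
    - [0, 0, -5]
  turn:
    - [0, 0, 0]
    - [0, 0, 0]
    - [0, 0, 0]
    - [0, 0, 0]
    - [0, 0, 0]
    - [0, 0, 0]
  gripper: [0.05, 0.05, 0.05, 0.05, 0.05, 0.05]

```text
t: 18.45
eef_pos: [0.611, 0.182, 0.1042]
tool_rot: [0.705, -0.041, 0.706, 0.041]
contact_force: [0.5, -0.1, -0.5]
gripper_width: 0.148
```

Call:
drive_tool:
  slide:
    - [0, 0, -1]
    - [0, 0, -2]
    - [0, 0, -3]
    - [0, 0, -4]
    - [0, 0, -4]
  turn:
    - [0, 0, 0]
    - [0, 0, 0]
    - [0, 0, 0]
    - [0, 0, 0]
    - [0, 0, 0]
  gripper: [0.05, 0.05, 0.05, 0.05, 0.05]

```text
t: 18.95
eef_pos: [0.6109, 0.182, 0.1]
tool_rot: [0.705, -0.041, 0.707, 0.041]
contact_force: [0.1, -0.2, -0.6]
gripper_width: 0.149
```

Call:
drive_tool:
  slide:
    - [0, 0, -1]
    - [0, 0, -2]
    - [0, 0, -3]
    - [0, 0, -3]
  turn:
    - [0, 0, 0]
    - [0, 0, 0]
    - [0, 0, 0]
    - [0, 0, 0]
  gripper: [0.05, 0.05, 0.05, 0.05]

```text
t: 19.35
eef_pos: [0.6109, 0.1819, 0.0968]
tool_rot: [0.705, -0.041, 0.707, 0.041]
contact_force: [1.0, -1.2, -1.1]
gripper_width: 0.149
```

Call:
drive_tool:
  slide:
    - [0, 0, -1]
    - [0, 0, -2]
    - [0, 0, -3]
    - [0, 0, -3]
  turn:
    - [0, 0, 0]
    - [0, 0, 0]
    - [0, 0, 0]
    - [0, 0, 0]
  gripper: [0.05, 0.05, 0.05, 0.05]

```text
t: 19.75
eef_pos: [0.611, 0.1819, 0.0937]
tool_rot: [0.705, -0.041, 0.707, 0.041]
contact_force: [-0.0, 0.0, -0.5]
gripper_width: 0.151
```

Call:
drive_tool:
  slide:
    - [0, 0, -1]
    - [0, 0, -2]
    - [0, 0, -2]
  turn:
    - [0, 0, 0]
    - [0, 0, 0]
    - [0, 0, 0]
  gripper: [0.05, 0.05, 0.05]

```text
t: 20.05
eef_pos: [0.6112, 0.1819, 0.0917]
tool_rot: [0.705, -0.041, 0.706, 0.041]
contact_force: [1.1, -0.1, -0.8]
gripper_width: 0.149
```

```bash
python3 -c "
from h import *
state()
c=snap('wrist','w16');crop('w16',220,190,180,140,4,'w16c')
c=snap('scene','s16');crop('s16',370,230,70,60,10,'s16c')"
```

```text
t 20.05 tcp [611.2 181.9  91.7] toolx [-0.001 -0.    -1.   ] jaw deg 6.67 F [ 1.1 -0.1 -0.8] M [ 0.   -0.32 -0.  ] g 0.149 q [-0.08  0.61 -0.42  1.74  0.31  0.87 -0.52]
```

View pics/w16c.png

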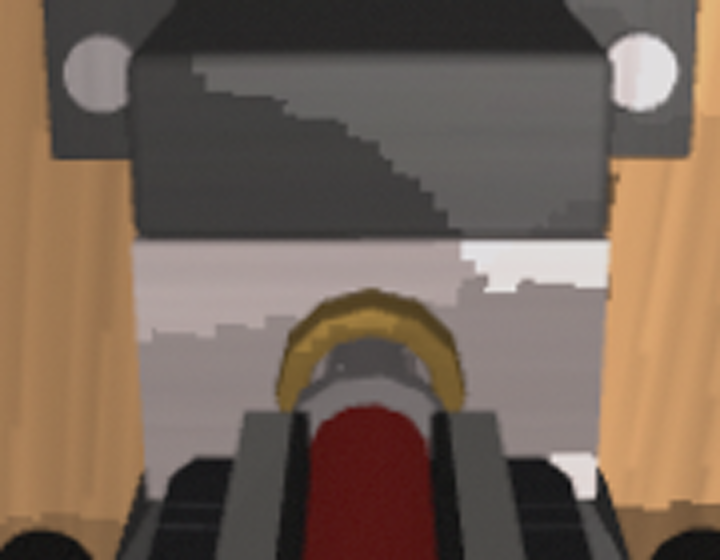

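View pics/s16c.png

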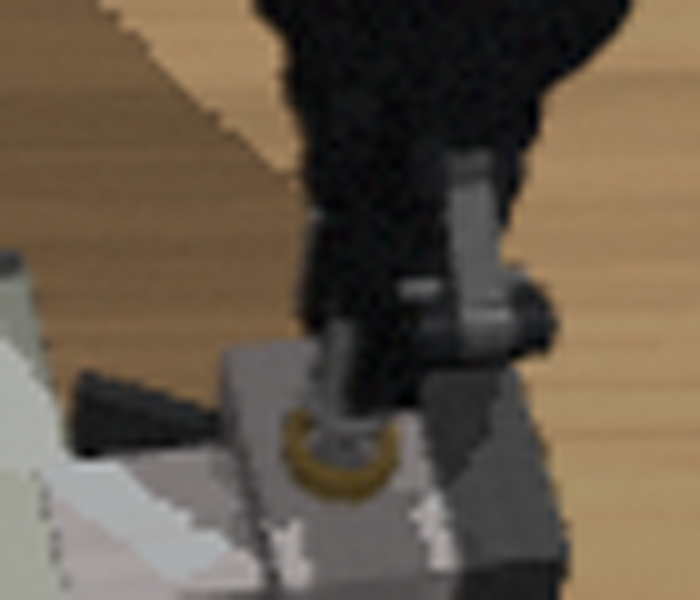

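Call:
drive_tool:
  slide:
    - [0, 0, -1]
    - [0, 0, -2]
    - [0, 0, -2]
  turn:
    - [0, 0, 0]
    - [0, 0, 0]
    - [0, 0, 0]
  gripper: [0.05, 0.05, 0.05]

```text
t: 20.45
eef_pos: [0.6113, 0.182, 0.0897]
tool_rot: [0.705, -0.041, 0.706, 0.041]
contact_force: [2.2, 0.2, -0.1]
gripper_width: 0.152
```

Call:
drive_tool:
  slide:
    - [0, 0, -1]
    - [0, 0, -2]
    - [0, 0, -2]
  turn:
    - [0, 0, 0]
    - [0, 0, 0]
    - [0, 0, 0]
  gripper: [0.05, 0.05, 0.05]

```text
t: 20.75
eef_pos: [0.6111, 0.1819, 0.0874]
tool_rot: [0.705, -0.041, 0.706, 0.041]
contact_force: [1.7, -0.5, -1.3]
gripper_width: 0.143
```

Call:
drive_tool:
  slide:
    - [0, 0, -1]
    - [0, 0, -2]
    - [0, 0, -2]
  turn:
    - [0, 0, 0]
    - [0, 0, 0]
    - [0, 0, 0]
  gripper: [0.05, 0.05, 0.05]

```text
t: 21.05
eef_pos: [0.6107, 0.1819, 0.085]
tool_rot: [0.705, -0.041, 0.707, 0.041]
contact_force: [0.2, 0.0, -1.9]
gripper_width: 0.151
```

Call:
drive_tool:
  slide:
    - [0, 0, -0.7]
    - [0, 0, -1.4]
    - [0, 0, -2]
  turn:
    - [0, 0, 0]
    - [0, 0, 0]
    - [0, 0, 0]
  gripper: [0.05, 0.05, 0.05]

```text
t: 21.35
eef_pos: [0.6108, 0.1819, 0.0831]
tool_rot: [0.705, -0.041, 0.707, 0.041]
contact_force: [0.9, 0.3, 0.7]
gripper_width: 0.146
```

Call:
drive_tool:
  slide:
    - [0, 0, -0.7]
    - [0, 0, -1.4]
    - [0, 0, -2]
  turn:
    - [0, 0, 0]
    - [0, 0, 0]
    - [0, 0, 0]
  gripper: [0.05, 0.05, 0.05]

```text
t: 21.65
eef_pos: [0.6108, 0.1818, 0.081]
tool_rot: [0.705, -0.041, 0.707, 0.041]
contact_force: [-0.8, 0.6, 1.6]
gripper_width: 0.151
```

```bash
python3 -c "
from h import *
state()
c=snap('wrist','w17');crop('w17',220,190,180,140,4,'w17c')
c=snap('scene','s17');crop('s17',370,230,70,60,10,'s17c')"
```

```text
t 21.65 tcp [610.8 181.8  81. ] toolx [-0.002 -0.    -1.   ] jaw deg 6.68 F [-0.8  0.6  1.6] M [-0.05 -0.16  0.01] g 0.151 q [-0.09  0.62 -0.42  1.74  0.32  0.85 -0.53]
```

View pics/w17c.png

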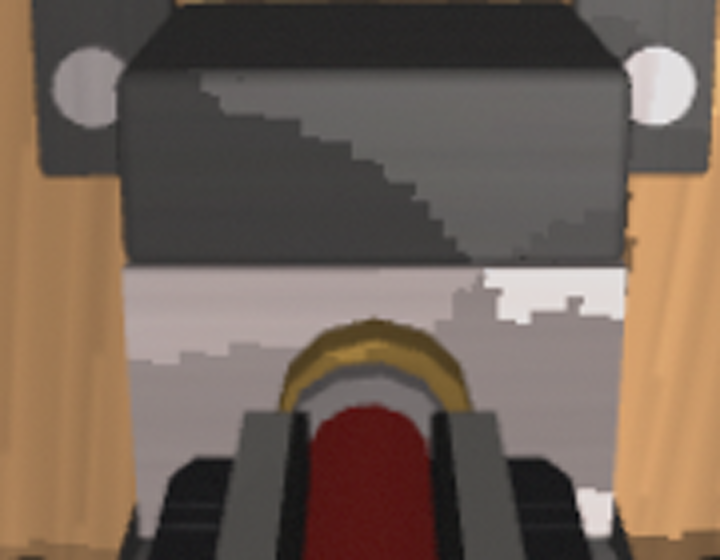

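View pics/s17c.png

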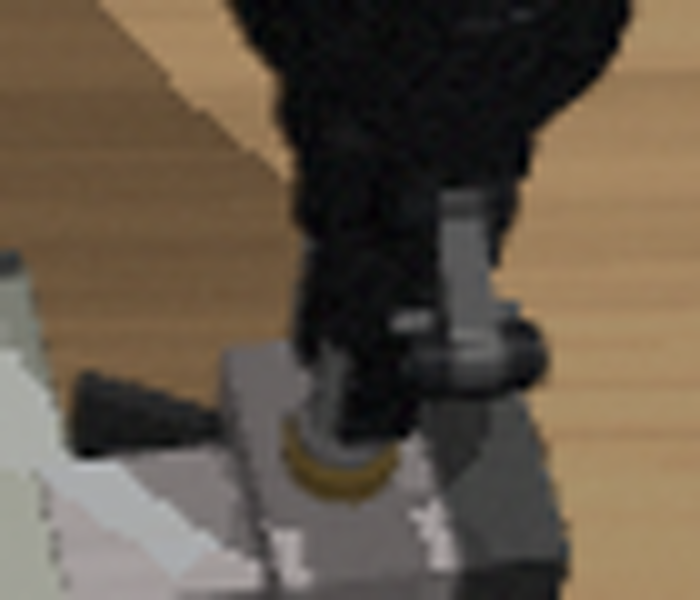

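Call:
drive_tool:
  slide:
    - [0, 0, -0.5]
    - [0, 0, -1]
    - [0, 0, -1.5]
  turn:
    - [0, 0, 0]
    - [0, 0, 0]
    - [0, 0, 0]
  gripper: [0.05, 0.05, 0.05]

```text
t: 22.05
eef_pos: [0.6108, 0.1819, 0.0803]
tool_rot: [0.705, -0.041, 0.707, 0.041]
contact_force: [-2.3, -1.9, 10.3]
gripper_width: 0.149
```

Call:
drive_tool:
  slide:
    - [0, 0, -0.5]
    - [0, 0, -1]
    - [0, 0, -1.5]
  turn:
    - [0, 0, 0]
    - [0, 0, 0]
    - [0, 0, 0]
  gripper: [0.05, 0.05, 0.05]

```text
t: 22.35
eef_pos: [0.6109, 0.1819, 0.0802]
tool_rot: [0.705, -0.041, 0.707, 0.041]
contact_force: [-4.7, -1.4, 15.5]
gripper_width: 0.149
```

Call:
drive_tool:
  slide:
    - [0, 0, 0.3]
  turn:
    - [0, 0, 0]
  gripper: [0.05]

```text
t: 22.45
eef_pos: [0.6108, 0.1818, 0.0807]
tool_rot: [0.705, -0.041, 0.707, 0.041]
contact_force: [0.9, 1.2, -2.2]
gripper_width: 0.148
```

```bash
python3 -c "
from h import *
state()
c=snap('wrist','w18');crop('w18',260,250,100,60,8,'w18c')
c=snap('scene','s18');crop('s18',380,255,50,40,16,'s18c')"
```

```text
t 22.45 tcp [610.8 181.8  80.7] toolx [-0.002 -0.001 -1.   ] jaw deg 6.66 F [ 0.9  1.2 -2.2] M [ 0.07 -0.21  0.06] g 0.148 q [-0.09  0.62 -0.41  1.74  0.32  0.85 -0.53]
```

View pics/w18c.png

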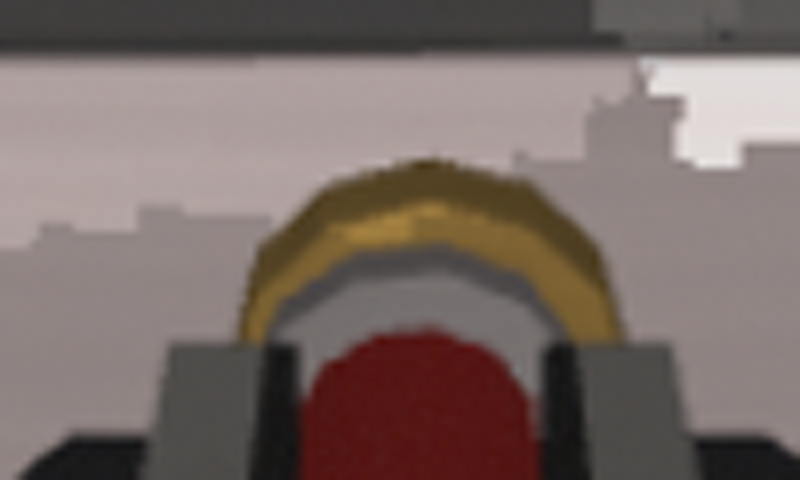

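View pics/s18c.png

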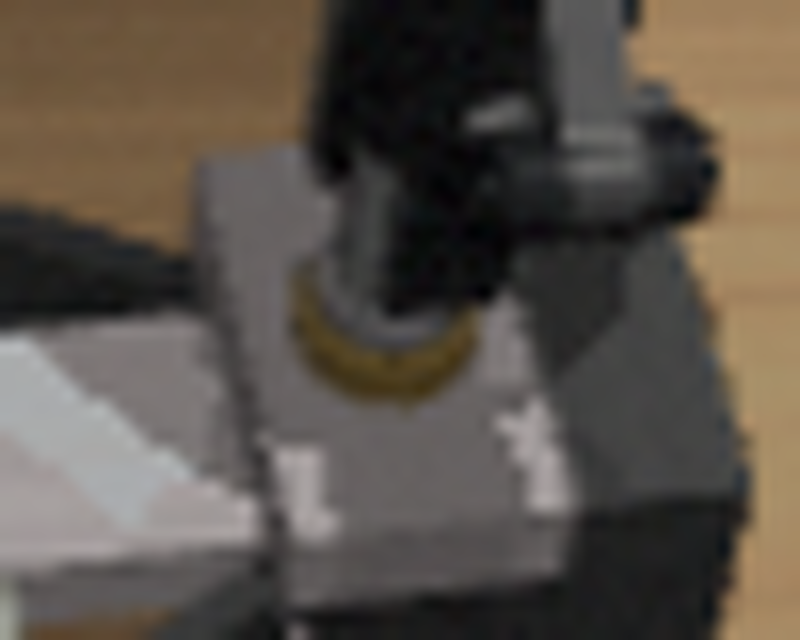

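```bash
python3 -c "
from h import *
c=load('w18')
A=np.array([.6109,.1821]);v=np.array([-.1167,.993])
W=lambda p:np.round(((p[0]-260)*8,(p[1]-250)*8),0)
for z in(.058,.060,.062,.064,.066,.068,.070): print(z,'r12',W(proj(c,(*(A+.012*v),z),1)),'r10',W(proj(c,(*(A+.010*v),z),1)),'pin r10',W(proj(c,(*(np.array([.6108,.1818])+.010*v),z),1)), 'grip7 z', W(proj(c,(*(A+.007*v),z+.055),1)))
"
```

```text
0.058 r12 [431. 149.] r10 [431. 181.] pin r10 [429. 185.] grip7 z [434. 707.]
0.06 r12 [431. 161.] r10 [431. 193.] pin r10 [429. 198.] grip7 z [435. 731.]
0.062 r12 [431. 174.] r10 [431. 206.] pin r10 [429. 210.] grip7 z [435. 756.]
0.064 r12 [431. 186.] r10 [431. 218.] pin r10 [429. 223.] grip7 z [435. 782.]
0.066 r12 [431. 199.] r10 [431. 232.] pin r10 [429. 236.] grip7 z [435. 808.]
0.068 r12 [432. 212.] r10 [432. 245.] pin r10 [429. 250.] grip7 z [435. 835.]
0.07 r12 [432. 225.] r10 [432. 259.] pin r10 [429. 263.] grip7 z [435. 863.]
```

Call:
drive_tool:
  slide:
    - [0, 0, -0.5]
    - [0, 0, -1]
    - [0, 0, -1.4]
  turn:
    - [0, 0, 0]
    - [0, 0, 0]
    - [0, 0, 0]
  gripper: [0.05, 0.05, 0.05]

```text
t: 22.85
eef_pos: [0.6111, 0.182, 0.0802]
tool_rot: [0.705, -0.042, 0.706, 0.041]
contact_force: [-3.9, -1.4, 14.1]
gripper_width: 0.151
```

Call:
drive_tool:
  slide:
    - [0, 0, -0.3]
    - [0, 0, -0.6]
    - [0, 0, -0.6]
  turn:
    - [0, 0, 0]
    - [0, 0, 0]
    - [0, 0, 0]
  gripper: [0.05, 0.05, 0.05]

```text
t: 23.15
eef_pos: [0.611, 0.182, 0.0803]
tool_rot: [0.705, -0.042, 0.706, 0.04]
contact_force: [-1.8, -1.1, 8.7]
gripper_width: 0.15
```

Call:
drive_tool:
  slide:
    - [0, 0, -0.4]
    - [0, 0, -0.2]
    - [0, 0, 0]
    - [0, 0, 0]
    - [0, 0, 20]
    - [0, 0, 60]
    - [0, -10, 100]
    - [0, -30, 140]
    - [0, -50, 150]
    - [0, -50, 150]
  turn:
    - [0, 0, 0]
    - [0, 0, 0]
    - [0, 0, 0]
    - [0, 0, 0]
    - [0, 0, 0]
    - [0, 0, 0]
    - [0, 0, 0]
    - [0, 0, 0]
    - [0, 0, 0]
    - [0, 0, 0]
  gripper: [0.6, 0.6, 0.6, 0.6, 0.6, 0.6, 0.6, 0.6, 0.6, 0.6]

```text
t: 24.15
eef_pos: [0.6128, 0.1286, 0.2326]
tool_rot: [0.707, -0.04, 0.705, 0.038]
contact_force: [0.0, 0.5, -0.2]
gripper_width: 0.603
```

```bash
python3 -c "
from h import *
state()
c=snap('wrist','w19');crop('w19',220,60,180,140,4,'w19c')
c=snap('scene','s19');crop('s19',360,215,80,70,9,'s19c')"
```

```text
t 24.15 tcp [612.8 128.6 232.6] toolx [ 0.003 -0.003 -1.   ] jaw deg 6.37 F [ 0.   0.5 -0.2] M [-0.04 -0.05  0.  ] g 0.603 q [ 0.03  0.43 -0.46  1.65  0.21  1.1  -0.37]
```

View pics/w19.png

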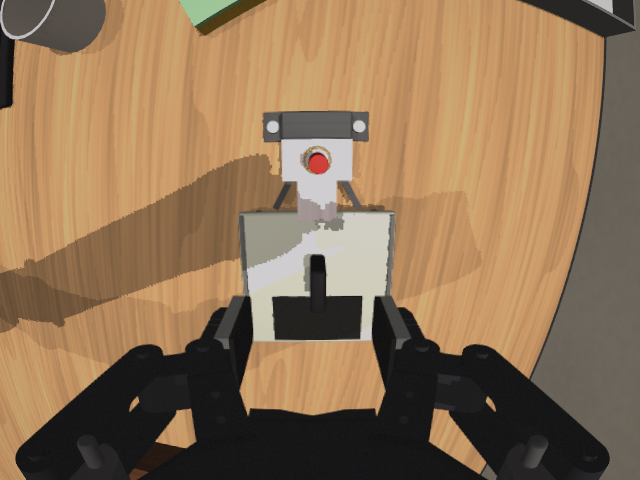

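View pics/s19c.png

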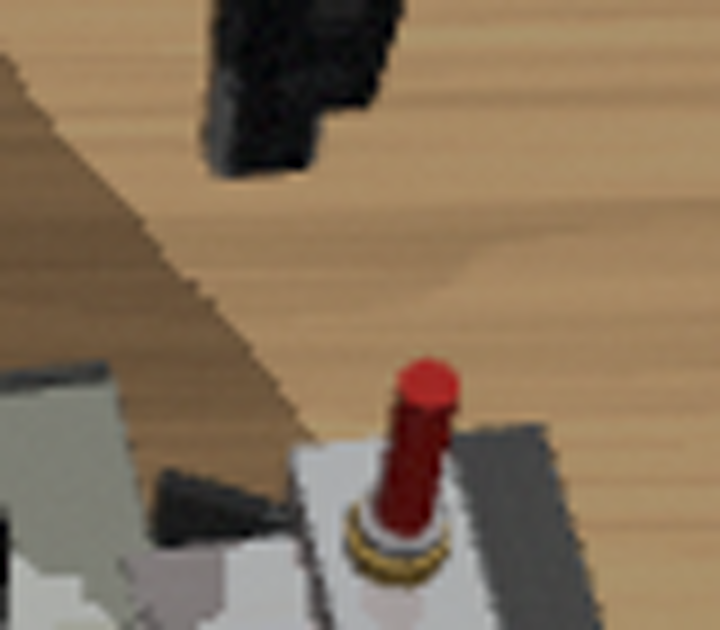

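View pics/s19.png

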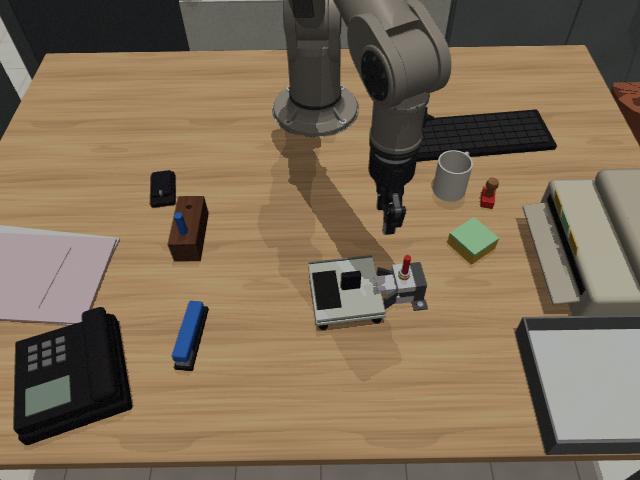

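```bash
python3 -c "
from h import *
crop('w19',290,130,60,50,12,'w19d');crop('s19',390,245,35,40,15,'s19d')
s=load('s19')
W=lambda p:np.round(((p[0]-390)*15,(p[1]-245)*15),0)
u=np.array([np.cos(0),0]) 
for z in(.063,.065,.067,.069): print(z,'ring front r12',W(proj(s,(.6109+.012,.1815,z))),'collar bot front r10',W(proj(s,(.6109+.010,.1815,z))),'collar top front',W(proj(s,(.6109+.010,.1815,z+.005))),'top c',W(proj(s,(.6109,.1815,z+.055))))
"
```

```text
0.063 ring front r12 [215. 498.] collar bot front r10 [214. 486.] collar top front [217. 465.] top c [248. 186.]
0.065 ring front r12 [217. 490.] collar bot front r10 [215. 478.] collar top front [219. 457.] top c [250. 177.]
0.067 ring front r12 [218. 482.] collar bot front r10 [217. 469.] collar top front [220. 448.] top c [252. 168.]
0.069 ring front r12 [220. 473.] collar bot front r10 [218. 461.] collar top front [222. 440.] top c [253. 159.]
```

View pics/w19d.png

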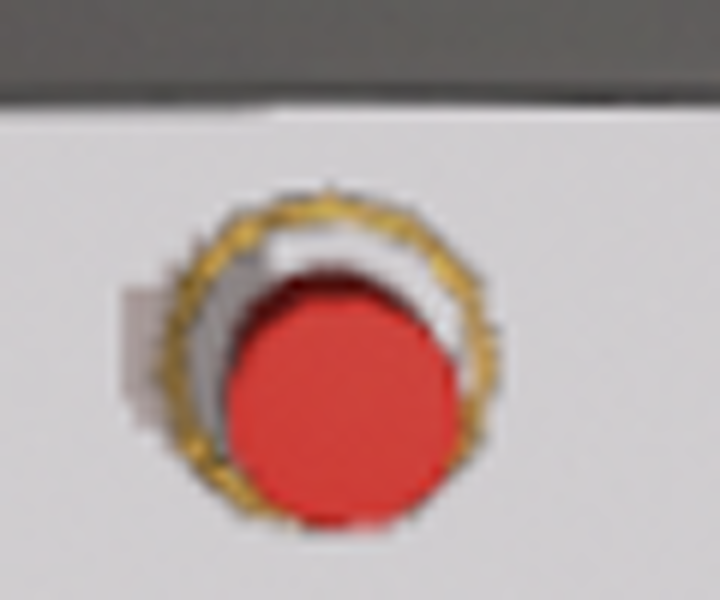

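View pics/s19d.png

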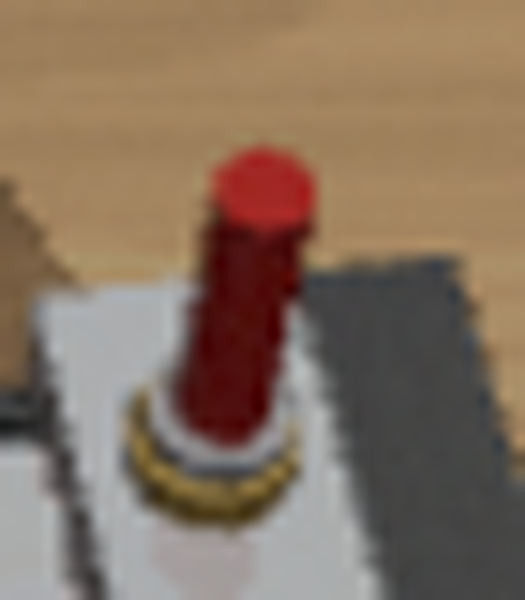

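```bash
python3 -c "
from h import *
from scipy.optimize import least_squares
c=load('w19');s=load('s19')
Wp=lambda u,v:np.array((290+(u+.5)/12-.5,130+(v+.5)/12-.5)); Sp=lambda u,v:np.array((390+(u+.5)/15-.5,245+(v+.5)/15-.5))
for nm,w,q in(('top',(345,408),(265,190)),('ring',(330,362),None)):
  if q:
    r=least_squares(lambda X:np.r_[proj(c,X,1)-Wp(*w),proj(s,X)-Sp(*q)],[.611,.182,.12],x_scale=.01);print(nm,r.x*1000,r.fun)
for z in (.118,.120,.122): print(onz(c,Wp(345,408),z,1)*1000,onz(s,Sp(265,190),z)*1000)
print('ring',onz(c,Wp(330,358),.065,1)*1000)
t=snap('top','t19');crop('t19',225,170,60,50,12,'t19c')
"
```

```text
top [610.74069162 183.0209148  118.22794081] [-0.02219688  0.04743219  0.14086576  0.04100691]
[610.75852522 183.03797672 118.        ] [610.46962883 182.79689346 118.        ]
[610.70244876 183.19071734 120.        ] [611.92929179 182.43318589 120.        ]
[610.64637231 183.34345797 122.        ] [613.38895475 182.06947833 122.        ]
ring [610.82117997 182.34468908  65.        ]
```

View pics/t19c.png

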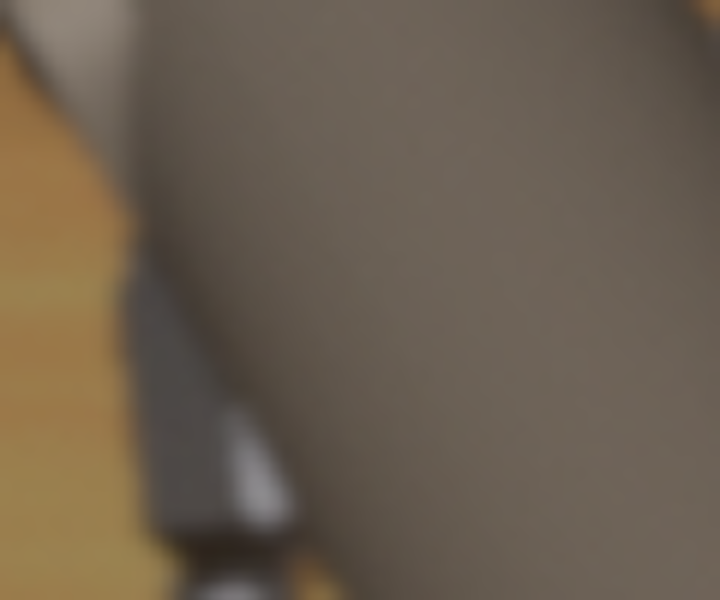

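Call:
drive_tool:
  slide:
    - [0, 20, 0]
    - [-1, 45, 0]
    - [-2, 54, -20]
    - [-2, 54, -50]
    - [-2, 54, -80]
    - [-2, 54, -95]
    - [-2, 54, -95]
  turn:
    - [0, 0, 0]
    - [0, 0, 0]
    - [0, 0, 0]
    - [0, 0, 0]
    - [0, 0, 0]
    - [0, 0, 0]
    - [0, 0, 0]
  gripper: [0, 0, 0, 0, 0, 0, 0]
  squeeze: 20

```text
t: 25.0
eef_pos: [0.6059, 0.187, 0.1308]
tool_rot: [0.703, -0.043, 0.709, 0.041]
contact_force: [-0.2, 0.1, -0.2]
gripper_width: -0.004
```

```bash
python3 -c "
from h import *
state();snap('wrist','w20');crop('w20',220,190,180,140,4,'w20c')"
```

```text
t 25.0 tcp [605.9 187.  130.8] toolx [-0.009 -0.003 -1.   ] jaw deg 6.78 F [-0.2  0.1 -0.2] M [-0.    0.03 -0.02] g -0.004 q [-0.08  0.56 -0.44  1.71  0.28  0.94 -0.51]
```

View pics/w20c.png

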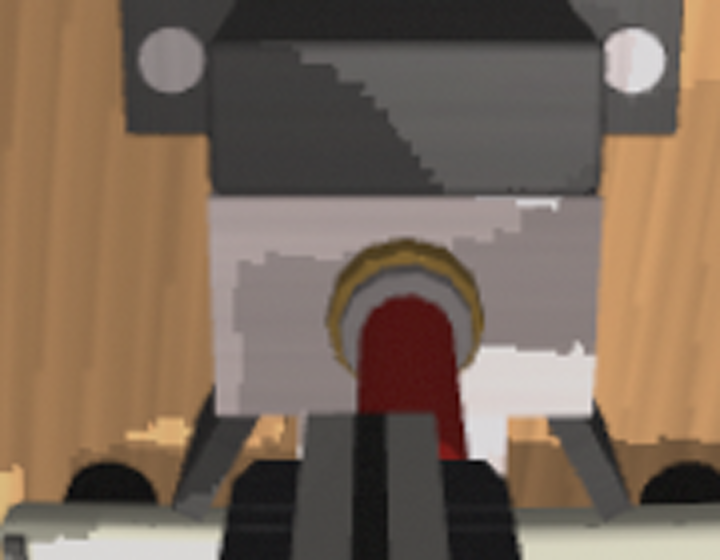

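Call:
drive_tool:
  slide:
    - [5, -4, 1]
    - [5, -4, 1]
    - [5, -4, 1]
  turn:
    - [0.003, -0.009, 0]
    - [0.003, -0.009, 0]
    - [0.003, -0.009, 0]
  gripper: [0, 0, 0]

```text
t: 25.35
eef_pos: [0.6132, 0.1832, 0.1352]
tool_rot: [0.708, -0.041, 0.704, 0.042]
contact_force: [-0.1, -0.2, 0.0]
gripper_width: 0.001
```

```bash
python3 -c "
from h import *
state()"
```

```text
t 25.35 tcp [613.2 183.2 135.2] toolx [ 0.005  0.002 -1.   ] jaw deg 6.7 F [-0.1 -0.2  0. ] M [-0.    0.   -0.02] g 0.001 q [-0.07  0.56 -0.44  1.71  0.28  0.94 -0.5 ]
```

Down toward the pin top (expected contact near z = 120).

Call:
drive_tool:
  slide:
    - [-2, 0, -3]
    - [-2, 0, -7]
    - [-2, 0, -11]
    - [-2, 0, -11]
    - [-2, 0, -11]
  turn:
    - [-0.002, 0.005, 0]
    - [-0.002, 0.005, 0]
    - [-0.002, 0.005, 0]
    - [-0.002, 0.005, 0]
    - [-0.002, 0.005, 0]
  gripper: [0, 0, 0, 0, 0]

```text
t: 25.85
eef_pos: [0.611, 0.1831, 0.1239]
tool_rot: [0.706, -0.041, 0.706, 0.041]
contact_force: [-0.1, 0.3, -0.3]
gripper_width: 0.002
```

Call:
drive_tool:
  slide:
    - [0, 0, -1]
    - [0, 0, -2]
    - [0, 0, -2.5]
  turn:
    - [0, 0, 0]
    - [0, 0, 0]
    - [0, 0, 0]
  gripper: [0, 0, 0]

```text
t: 26.15
eef_pos: [0.611, 0.1831, 0.1213]
tool_rot: [0.706, -0.042, 0.706, 0.041]
contact_force: [0.7, -0.6, -0.2]
gripper_width: 0.001
```

Call:
drive_tool:
  slide:
    - [0, 0, -0.5]
    - [0, 0, -1]
    - [0, 0, -1]
  turn:
    - [0, 0, 0]
    - [0, 0, 0]
    - [0, 0, 0]
  gripper: [0, 0, 0]

```text
t: 26.45
eef_pos: [0.6111, 0.1831, 0.1205]
tool_rot: [0.706, -0.041, 0.706, 0.041]
contact_force: [0.6, 0.7, 1.7]
gripper_width: -0.004
```

Call:
drive_tool:
  slide:
    - [0, 0, -0.4]
    - [0, 0, -0.8]
    - [0, 0, -0.8]
  turn:
    - [0, 0, 0]
    - [0, 0, 0]
    - [0, 0, 0]
  gripper: [0, 0, 0]

```text
t: 26.75
eef_pos: [0.6116, 0.1832, 0.1204]
tool_rot: [0.706, -0.041, 0.706, 0.041]
contact_force: [-1.0, -0.6, 5.1]
gripper_width: -0.001
```

```bash
python3 -c "
from h import *
state()"
```

```text
t 26.75 tcp [611.6 183.2 120.4] toolx [ 0.001 -0.    -1.   ] jaw deg 6.7 F [-1.  -0.6  5.1] M [-0.17  0.17  0.  ] g -0.001 q [-0.07  0.57 -0.44  1.72  0.29  0.91 -0.51]
```

Call:
drive_tool:
  slide:
    - [0, 0, -0.5]
    - [0, 0, -0.9]
    - [0, 0, -1]
  turn:
    - [0, 0, 0]
    - [0, 0, 0]
    - [0, 0, 0]
  gripper: [0, 0, 0]

```text
t: 27.05
eef_pos: [0.6121, 0.1834, 0.1204]
tool_rot: [0.707, -0.041, 0.705, 0.041]
contact_force: [-1.7, -1.7, 8.5]
gripper_width: -0.002
```

Call:
drive_tool:
  slide:
    - [0, 0, 1]
    - [0, 0, 5]
    - [0, 0, 30]
    - [0, 0, 70]
    - [0, -20, 110]
    - [0, -60, 130]
    - [0, -60, 130]
    - [0, -60, 130]
  turn:
    - [0, 0, 0]
    - [0, 0, 0]
    - [0, 0, 0]
    - [0, 0, 0]
    - [0, 0, 0]
    - [0, 0, 0]
    - [0, 0, 0]
    - [0, 0, 0]
  gripper: [0, 0, 0, 0, 0, 0, 0, 0]

```text
t: 27.85
eef_pos: [0.6123, 0.122, 0.2507]
tool_rot: [0.707, -0.04, 0.705, 0.04]
contact_force: [-0.1, -0.5, -1.2]
gripper_width: -0.0
```

```bash
python3 -c "
from h import *
state()
c=snap('wrist','w21');crop('w21',220,80,180,140,4,'w21c')
c=snap('scene','s21');crop('s21',300,235,140,100,5,'s21c')"
```

```text
t 27.85 tcp [612.3 122.  250.7] toolx [ 0.003 -0.    -1.   ] jaw deg 6.54 F [-0.1 -0.5 -1.2] M [0.03 0.04 0.01] g -0.0 q [ 0.05  0.42 -0.46  1.64  0.2   1.13 -0.35]
```

View pics/w21c.png

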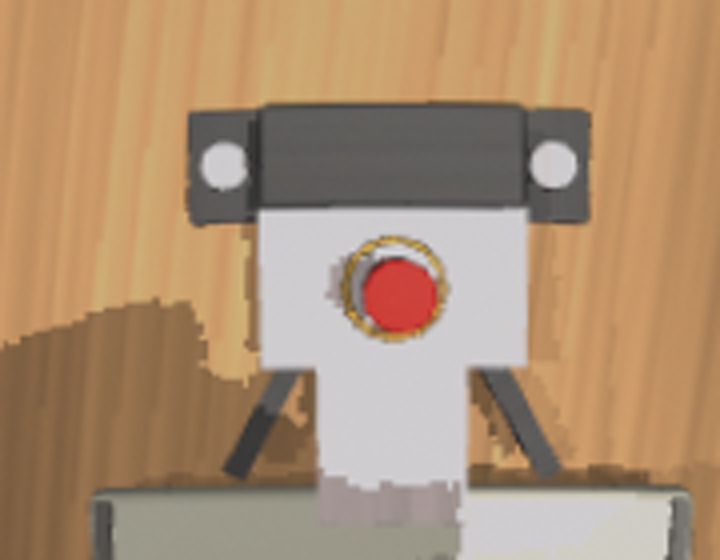

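View pics/s21c.png

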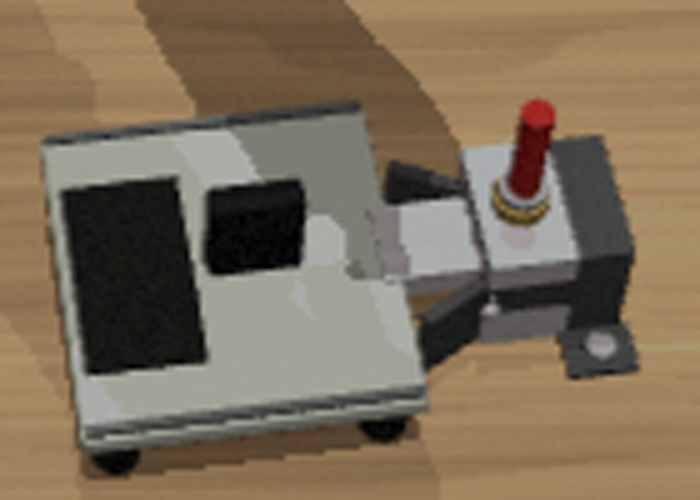

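The pin sits with its collar on the brass ring, and the shelf is home between the knuckles. The arm is clear of everything.

```bash
python3 -c "
from h import *
print(bot.hand_in())"
```

```text
the job is handed in; nothing more can be done
None
```

The shelf is home in the bracket and the pin is fully down on the brass ring. I handed the job in at about 28 s with the arm clear of everything.

**Shelf:** I slid it by its handle into the slot until it stopped on the column. It then held still while the force rose to about 7 N.
- At the start of the move it was probably lifted very slightly, by about half a millimetre, for around 1 s. The tool was carrying 5–6 N. I lowered it back to the desk before it entered the flared plates.

**Pin:** It went down through all the knuckles until the collar met the ring, with the collar's underside about 65.3 mm above the desk (ring about 7 mm proud).
- After letting go I touched the pin's top with the closed fingers as a check. It was at 120.4 mm, which matches that height, and did not move under 8.5 N.
- Pushing force read at most about 14–15.5 N. The single peak of 15.5 N came as the collar met the ring, right at your limit of about 15 N, and I backed off at once.

**Last images:** They show the collar on the ring and the tongue fully in.
- **Other objects:** the last full scene picture, taken before the final touch on the pin, shows the marker and the other things where they were.
- **Ring height:** my first estimate from the pictures was 61 mm. Contact and the close-up picture both put it at about 65 mm, and I trusted those.
- **Pin balls:** I did not feel a clear 3–6 N resistance from the sprung balls, because forces were only read at the end of each short move.

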